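# Lay out a cylinder's parts in the divided tray

### The job

The far row of the divided parts tray already holds cylinder one's spark plug, bucket tappet, valve spring and camshaft bearing cap, one in each cell. Lay out cylinder two's set, scattered on the bench, the same way in the near row (the robot's side): set each part gently, not dropped from a height, on the floor of the empty cell in front of its twin, standing or lying as the twin does, and let go of it. Leave the smaller tappet and the smaller spring, which belong to another engine, standing where they are.

Things in the scene. Friction and masses are not known exactly. Their poses are not given: they have to be found in the camera images.
- plug_mid (a point): Spark plug lying on the bench, 82 mm long, 50 g: steel hexagon in its middle (20.8 mm across flats, 11 mm long), round shell and 14 mm thread one side, thin white ceramic and terminal the other. Point: centre of the hexagon, 10.4 mm above what it lies on. x along the plug to the thread (ends at +40 and -42 mm), z up; two flats face +-y. Any yaw.
- tappet_mid (a point): Large bucket tappet: smooth steel cylinder standing with its closed end up, 35 mm diameter, 30 mm high, about 70 g. The point is its centre, 15 mm above its foot; z up.
- spring_mid (a point): Large valve spring: dark steel coil spring standing upright, 34 mm outside diameter, 46 mm high, about 60 g; it acts as a rigid cylinder (does not compress). The point is its centre, 23 mm above its foot; z up.
- cap_mid (a point): Camshaft bearing cap: cast aluminium bridge standing on its two feet, 62 mm long (its x), 20 mm wide (its y), 28 mm high in the middle, feet 20 mm high, about 75 g; the space below the arch is 28 mm long and 14 mm high. The point is its centre, 14 mm above its foot; z up. Any yaw; grasp it across its 20 mm width.
- bin_plug: Fixed grey bin 202x66x22 mm (x,y,z), walls 2, floor 3 thick; one of 4 side by side (any order) in a steel tray. Origin: centre of underside, 3 mm above bench; x away from robot. Wall at x=0 splits it. Near cell: empty, centre x=-50, inside 98x62 mm, floor z=3, wall tops z=22. Far cell holds, fixed at x=+50, a spark plug lying along x, 21 mm high.
- bin_tappet: Fixed grey bin 202x66x22 mm (x,y,z), walls 2, floor 3 thick; one of 4 side by side (any order) in a steel tray. Origin: centre of underside, 3 mm above bench; x away from robot. Wall at x=0 splits it. Near cell: empty, centre x=-50, inside 98x62 mm, floor z=3, wall tops z=22. Far cell holds, fixed at x=+50, a large tappet upright, 30 mm high.
- bin_spring: Fixed grey bin 202x66x22 mm (x,y,z), walls 2, floor 3 thick; one of 4 side by side (any order) in a steel tray. Origin: centre of underside, 3 mm above bench; x away from robot. Wall at x=0 splits it. Near cell: empty, centre x=-50, inside 98x62 mm, floor z=3, wall tops z=22. Far cell holds, fixed at x=+50, a large spring upright, 46 mm high.
- bin_cap: Fixed grey bin 202x66x22 mm (x,y,z), walls 2, floor 3 thick; one of 4 side by side (any order) in a steel tray. Origin: centre of underside, 3 mm above bench; x away from robot. Wall at x=0 splits it. Near cell: empty, centre x=-50, inside 98x62 mm, floor z=3, wall tops z=22. Far cell holds, fixed at x=+50, a bearing cap on its feet along x, 28 mm high.
- small_spring_mid (a point): Smaller valve spring of another engine, standing upright on the bench: 24 mm diameter, 34 mm high. It stays where it is. The point is its centre, 17 mm above the bench.
- small_tappet_mid (a point): Smaller bucket tappet of another engine, standing on the bench: 26 mm diameter, 24 mm high. It stays where it is. The point is its centre, 12 mm above the bench.
Things that resemble listed ones, but are neither listed nor needed, are in the scene too. Leave any orange or turquoise look-alike of the part that bears cap_mid alone.

How it is judged:
At the end, for the whole second after the job is handed in: Each of the four parts rests on the floor (5 mm) of the near cell before its twin, released, under 0.02 m/s; tappet, spring and cap upright within 0.15 rad, plug level within 0.2 rad; small tappet and small spring upright within 20 mm of their start (x of plug_mid in the frame of bin_plug between -0.097 and -0.004 m and y of plug_mid in the frame of bin_plug between -0.028 and 0.028 m and z of plug_mid in the frame of bin_plug between 0.0084 and 0.0184 m and angle between plug_mid's own x axis and vertical between 1.37 and 1.77 rad and linear speed of each of plug, tappet, spring, cap below 0.02 m/s and x of tappet_mid in the frame of bin_tappet between -0.097 and -0.004 m and y of tappet_mid in the frame of bin_tappet between -0.028 and 0.028 m and z of tappet_mid in the frame of bin_tappet between 0.013 and 0.023 m and angle between each of tappet_mid, spring_mid, cap_mid, small_spring_mid, small_tappet_mid's own z axis and vertical below 0.15 rad and x of spring_mid in the frame of bin_spring between -0.097 and -0.004 m and y of spring_mid in the frame of bin_spring between -0.028 and 0.028 m and z of spring_mid in the frame of bin_spring between 0.021 and 0.031 m and x of cap_mid in the frame of bin_cap between -0.097 and -0.004 m and y of cap_mid in the frame of bin_cap between -0.028 and 0.028 m and z of cap_mid in the frame of bin_cap between 0.012 and 0.022 m and distance of each of small_spring_mid, small_tappet_mid from where it was at the start of the episode below 0.02 m); the robot touches nothing.
It fails at once if the small spring (odd part of another engine) is moved by more than 20 mm (distance of small_spring_mid from where it was at the start of the episode above 0.02 m).
It fails at once if the small tappet (odd part of another engine) is moved by more than 20 mm (distance of small_tappet_mid from where it was at the start of the episode above 0.02 m).
It fails at once if a part is dropped or thrown: let go of and moving faster than 0.9 m/s (a fall of about 40 mm) ((contact force between plug and the fingers below 0.05 N and linear speed of plug above 0.9 m/s) or (contact force between tappet and the fingers below 0.05 N and linear speed of tappet above 0.9 m/s) or (contact force between spring and the fingers below 0.05 N and linear speed of spring above 0.9 m/s) or (contact force between cap and the fingers below 0.05 N and linear speed of cap above 0.9 m/s)).
It also fails if it takes over 101 s, if anything falls off the work surface, if the arm or the gripper's body presses on something with over 40 N, if the wrist force passes 120 N, or if a joint passes its speed limit or range.

### The arm

A 7-joint arm with a two-finger parallel gripper is mounted at the origin on the work surface. World frame = base frame: x ahead of the robot, y to its left, z up, the work surface at z = 0. Lengths are in m, angles in rad, forces in N, time in s.
With the tool pointing down it reaches from about 0.4 to 0.875 m from the base axis. Payload 6.5 kg.
Tool frame: the origin (TCP) lies between the finger pads; the fingertips stand manip.tip_extent ahead of it and the grasp point (between the pads) lies 3 mm ahead of it (manip.tip_extent is the distance from the TCP to the fingertips, in m); z points along the fingers, y is the direction in which the jaws open and shut (so a half turn about z gives the same grasp; the last joint's range is limited). The gripper opens to 85 mm and grips with 20 to 120 N. Pads are 22 mm wide; open, the fingers measure 114 mm over their backs; the gripper's body (76 mm by 85 mm) begins 54 mm behind the grasp point. The pads swing forward as they close: fully open they stand 13 mm farther back than shut.
Start: joints at [-1.385, 0.536, -0.004, 1.538, 0.003, 1.067, -0.071], TCP at [0.162, 0.629, 0.253] pointing down, gripper open.
Joint ranges: [-2.7, 2.7], [-0.37, 2.16], [-1.27, 1.26], [0.24, 2.4], [-1.31, 4.45], [0.19, 1.91], [-2.76, 2.76]. Speed limits (rad/s): [2.39, 2.39, 3.14, 3.14, 3.14, 3.14, 3.14].

### API

Orientations are given as a 3x3 rotation matrix whose columns are the frame's x, y, z axes.
In Python, from workcell import manip, get_image, get_calibration, job gives the robot as it stands.
- The arm moves only by the tool move_arm, never from a script. Its argument "moves" is a list of rows, each a list of 5 numbers: the shift along the tool's x, y, z in cm, then the turn about the tool's z in degrees, then the closure, from 0 (fully open) to 1 (shut). In form: [[x, y, z, yaw, jaw], ...]. A call has 1 to 20 rows; each row shifts and turns the pose as measured when the row begins, along the tool's axes as they then stand; what a row does not reach is not made up. A row lasts 1/10 s, in which the tool goes at most 50 mm and 8.59 degrees, less where a joint would pass 70% of its speed; a pose out of reach is approached as far as the arm can. A call is refused whole if a number of a shift passes 5 or a number of a turn 8.59, either way. A call with a gripper value outside its range is refused whole. The fingers move at their own pace and stop on an object; "squeeze" is the grip in N (left out, the last holds). Time passes only in rows, so rows that do not move let the fingers close. It gives the time, the measured TCP pose, the force and the opening at its end, in the units of the state.
- manip.read_state(): the state, without advancing time (a new reading comes with each control period).
- get_image(name): name is "side" or "top"; returns (picture, depth): 400x640x3 uint8, red, green, blue; 400x640 float32, m along the optical axis (not along the pixel's ray), 0 where there is no reading.
- get_calibration(name): a dict with "K" (3x3 intrinsics, pixels), "k1" (the pictures are not rectified: a ray, as slopes to the right and down, at radius r is drawn at 1 + k1 r^2 times it, then the intrinsics apply), "extrinsics" (4x4, takes a point from world to camera coordinates). Camera axes: x right, y down, z forward; pixel columns grow to the right and rows downward; lengths in m; the calibration is good to about 2 mm. A picture is of the moment at which its call begins. get_calibration takes no time and is no camera call.
- job.sign_off(): hands the job in, once; it reports no verdict.
The state is a dict: "time_s": time; "q": joint angles; "qd": joint speeds; "effort": joint torques, N m; "ee_pos": TCP position; "eef_rot": TCP orientation; "force": force on the tool from outside, world axes, zero at the start; "moment": the same for the moment, N m; "finger_gap": opening from 0.0 (shut) to 1.0 (fully open).
Only numpy, scipy, OpenCV 4.12 (cv2) and the standard library are available. Lean on these libraries where they do the work, as an engineer would, in place of code of your own. Each camera call takes 0.05 s, during which the arm holds its last target.

## Working session

There is one attempt and no reset: what is moved stays moved. The work goes in short steps, Python scripts to look and compute and a tool call to move; the robot and the scene stay as the last step left them, time stands still between calls to the robot, and variables do not carry over. Pictures are saved under pics/ and viewed, and the job is handed in when it is done.

Besides the shell and the picture viewer there is one more tool, called after "Call:" as name(argument=value, ...), one argument or row to a line, values as JSON. move_arm: Moves the arm, as the interface text tells. Its arguments: {"type":"object","properties":{"moves":{"type":"array"},"squeeze":{"type":"number"}},"required":["moves"]}

```bash
mkdir -p pics; ls; python3 - <<'E'
from workcell import manip,get_image,get_calibration,job
import cv2,numpy as np
print(manip.read_state(), manip.tip_extent)
for n in("top","side"):
    im,d=get_image(n);c=get_calibration(n);print(n,c)
    cv2.imwrite(f"pics/{n}0.png",im[:,:,::-1]);np.savez(f"{n}0.npz",im=im,d=d)
E
```

```text
pics
{'time_s': 0.0, 'q': array([-1.3852131 ,  0.53720297, -0.00441787,  1.53883715,  0.00260492,
        1.06726725, -0.07122598]), 'qd': array([-0.00038718,  0.00059814, -0.00095314,  0.00105126,  0.00240282,
       -0.00038316,  0.00192976]), 'effort': array([ 1.74445277e-04, -5.83415973e+01,  1.04836341e+00, -2.59099460e+01,
        1.22588023e-02,  9.47594672e-03,  4.10002144e-06]), 'ee_pos': array([0.16182061, 0.62894734, 0.25240341]), 'eef_rot': array([[-9.68477304e-01,  2.49101642e-01, -2.88469232e-04],
       [ 2.49101770e-01,  9.68475849e-01, -1.68459535e-03],
       [-1.40259984e-04, -1.70335056e-03, -9.99998539e-01]]), 'force': array([-0.7044682 , -1.16737009, -0.27522111]), 'moment': array([ 0.06735831, -0.00021977, -0.02809426]), 'finger_gap': 0.9973174127928102} 0.022
top {'K': array([[427.14391881,   0.        , 316.20922412],
       [  0.        , 427.14391881, 202.95289393],
       [  0.        ,   0.        ,   1.        ]]), 'k1': -0.014783966805635505, 'extrinsics': array([[ 8.49821843e-02, -9.96382321e-01, -5.47472648e-04,
        -1.50145949e-02],
       [-9.74596663e-01, -8.30097728e-02, -2.08016158e-01,
         5.07050960e-01],
       [ 2.07218177e-01,  1.82112325e-02, -9.78125237e-01,
         8.60740112e-01],
       [ 0.00000000e+00,  0.00000000e+00,  0.00000000e+00,
         1.00000000e+00]])}
side {'K': array([[433.63227953,   0.        , 318.06548266],
       [  0.        , 433.63227953, 198.36829903],
       [  0.        ,   0.        ,   1.        ]]), 'k1': -0.060787544929044764, 'extrinsics': array([[ 0.99905013, -0.04240744,  0.01002196, -0.49319945],
       [-0.02432251, -0.73351899, -0.67923362,  0.04712141],
       [ 0.03615586,  0.67834468, -0.7338537 ,  0.98005816],
       [ 0.        ,  0.        ,  0.        ,  1.        ]])}
```

View pics/top0.png

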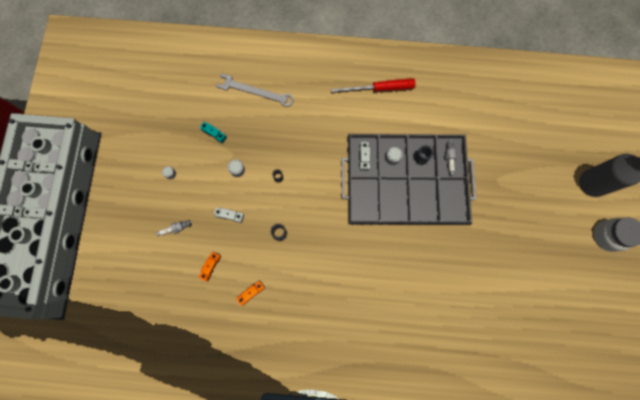

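View pics/side0.png

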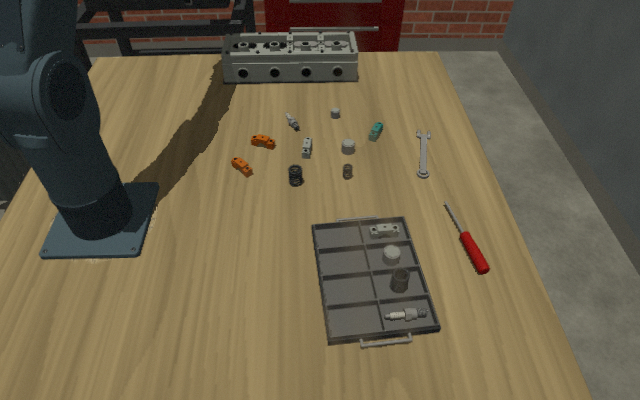

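```bash
cat > h.py <<'E'
import numpy as np,cv2
from workcell import manip,get_image,get_calibration,job
def ray(n,u,v):
    c=get_calibration(n);K=c["K"]
    p=np.array([(u-K[0,2])/K[0,0],(v-K[1,2])/K[1,1]]);q=p.copy()
    for _ in range(20): q=p/(1+c["k1"]*(q@q))
    T=c["extrinsics"];R=T[:3,:3];return -R.T@T[:3,3],R.T@np.array([q[0],q[1],1])
def onz(n,u,v,z):
    o,d=ray(n,u,v);return o+d*(z-o[2])/d[2]
def proj(n,P):
    c=get_calibration(n);T=c["extrinsics"];p=T[:3,:3]@np.asarray(P,float)+T[:3,3]
    s=p[:2]/p[2];s=s*(1+c["k1"]*(s@s));K=c["K"];return K[0,0]*s[0]+K[0,2],K[1,1]*s[1]+K[1,2]
def cloud(n,d):
    c=get_calibration(n);T=c["extrinsics"]
    v,u=np.mgrid[0:400,0:640];K=c["K"]
    px=(u-K[0,2])/K[0,0];py=(v-K[1,2])/K[1,1];qx,qy=px,py
    for _ in range(10):
        s=1+c["k1"]*(qx**2+qy**2);qx,qy=px/s,py/s
    P=np.stack([qx*d,qy*d,d],-1)-T[:3,3]
    return P@T[:3,:3]
def crop(im,u0,v0,u1,v1,s,f):
    cv2.imwrite(f,cv2.resize(im[v0:v1,u0:u1,::-1],None,fx=s,fy=s,interpolation=cv2.INTER_CUBIC))
E
python3 - <<'E'
from h import *
z=np.load("top0.npz");s=np.load("side0.npz")
crop(z["im"],150,110,310,230,5,"pics/c1.png")
crop(z["im"],335,125,485,235,5,"pics/c2.png")
crop(s["im"],225,95,395,195,4.7,"pics/c3.png")
for n,q in(("top",z),("side",s)):
    C=cloud(n,q["d"]);print(n)
    h=C[...,2]
    m=((h>0.008)&(h<.08)).astype(np.uint8)
    k,l,st,ce=cv2.connectedComponentsWithStats(m,connectivity=4)
    for i in range(1,k):
        if st[i,4]>15 and st[i,4]<8000:
            P=C[l==i];print(st[i],P.min(0).round(3),P.max(0).round(3),np.median(P,0).round(3))
    for uv in ((300,240),(400,300),(150,300)) : print(C[uv[1],uv[0]])
E
```

```text
top
[332  78  84  14 562] [ 0.788 -0.181  0.008] [0.836 0.015 0.029] [ 0.81 -0.12  0.02]
[200 122  27  21 256] [0.639 0.251 0.008] [0.684 0.312 0.03 ] [0.659 0.278 0.023]
[  37  123   61  197 4094] [0.219 0.545 0.008] [0.639 0.561 0.08 ] [0.415 0.554 0.051]
[  13  125   52   39 1308] [0.541 0.588 0.064] [0.623 0.684 0.08 ] [0.583 0.642 0.073]
[ 342  133  134   92 3080] [ 0.477 -0.327  0.008] [ 0.703 -0.021  0.029] [ 0.595 -0.181  0.019]
[359 141  12  29 267] [ 0.601 -0.084  0.008] [ 0.665 -0.058  0.036] [ 0.629 -0.07   0.03 ]
[415 146  19  19 242] [ 0.625 -0.222  0.008] [ 0.672 -0.187  0.055] [ 0.641 -0.203  0.035]
[386 147  17  18 234] [ 0.621 -0.154  0.009] [ 0.655 -0.12   0.04 ] [ 0.635 -0.136  0.034]
[228 159  17  17 219] [0.564 0.2   0.009] [0.599 0.234 0.033] [0.579 0.216 0.028]
[580 163  40  34 680] [ 0.583 -0.616  0.008] [ 0.647 -0.565  0.08 ] [ 0.603 -0.573  0.046]
[162 167  14  11 115] [0.543 0.356 0.008] [0.568 0.382 0.026] [0.556 0.368 0.022]
[272 169  12  13  89] [0.559 0.109 0.008] [0.582 0.132 0.035] [0.571 0.12  0.027]
[   3  170   51   39 1291] [0.443 0.589 0.063] [0
[... 1790 characters left out ...]
8] [0.335 0.18  0.03 ] [0.311 0.146 0.022]
[343 164  10  13  98] [0.56  0.108 0.009] [0.583 0.133 0.035] [0.572 0.116 0.025]
[289 165  14  20 226] [0.427 0.087 0.008] [0.459 0.122 0.048] [0.444 0.097 0.032]
[  39  182  120   76 5050] [-0.11  -0.113  0.008] [0.11  0.109 0.08 ] [ 0.042 -0.06   0.012]
[444 201  46  72 628] [ 0.789 -0.181  0.009] [0.837 0.018 0.029] [ 0.813 -0.131  0.022]
[ 312  215  129  133 5497] [ 0.478 -0.327  0.008] [ 0.706 -0.02   0.054] [ 0.609 -0.181  0.019]
[385 307  44  14 355] [ 0.607 -0.28   0.008] [ 0.689 -0.25   0.029] [ 0.65  -0.271  0.022]
[ 4.51033124e-01 -7.42850419e-02 -3.94383089e-04]
[ 0.64186303 -0.23693697  0.013298  ]
[ 0.15381489 -0.21268045 -0.00071273]
```

```bash
sleep 1
```

```text
(no output)
```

View pics/c1.png

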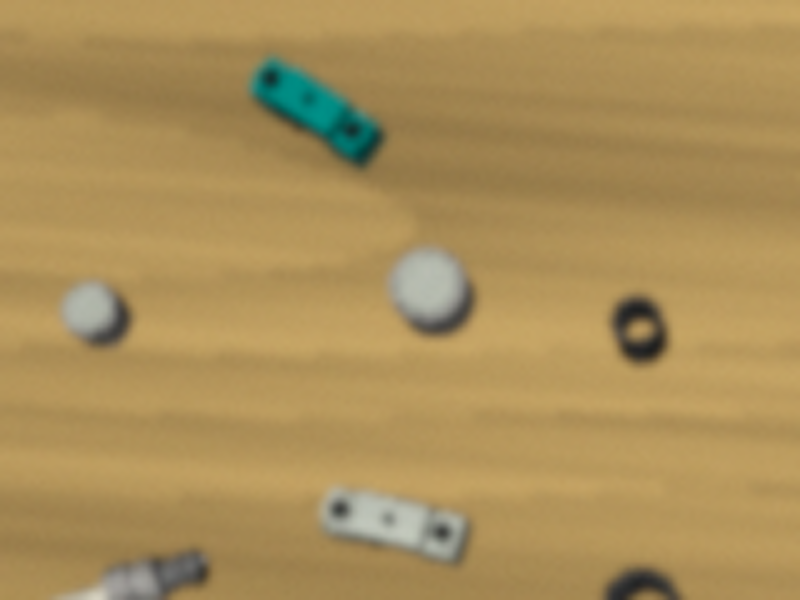

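View pics/c2.png

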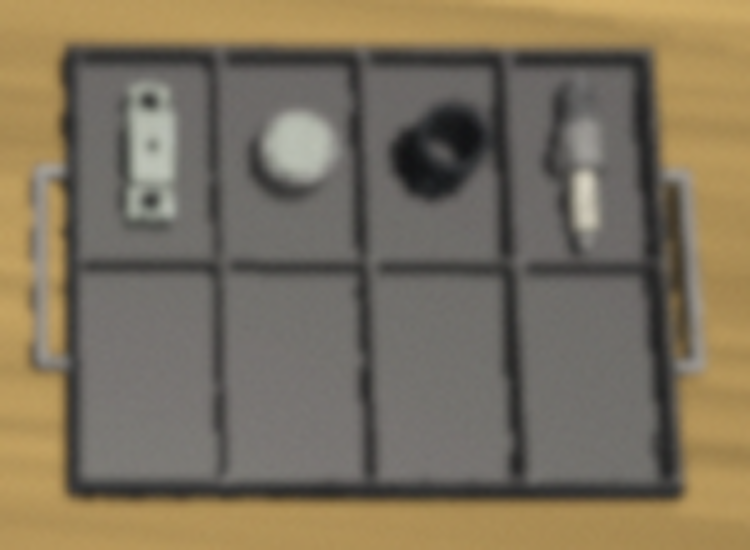

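View pics/c3.png

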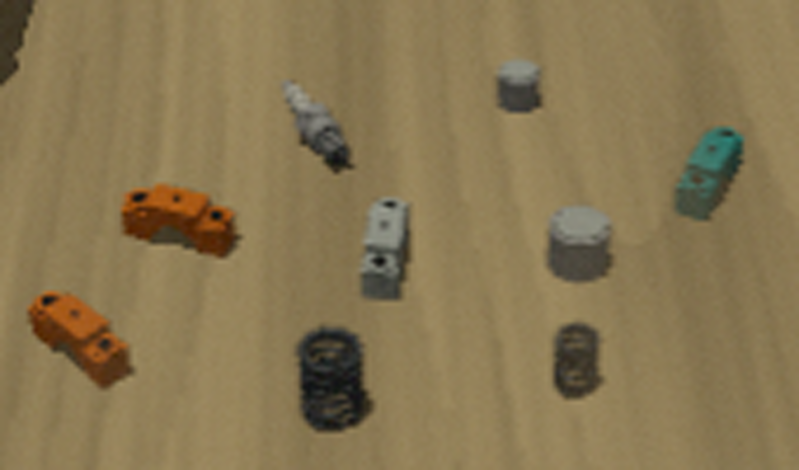

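```bash
python3 - <<'E'
from h import *
for n in("top","side"):
    q=np.load(n+"0.npz");C=cloud(n,q["d"]);h=C[...,2];print(n)
    def sel(x0,x1,y0,y1,z0,z1):
        return C[(C[...,0]>x0)&(C[...,0]<x1)&(C[...,1]>y0)&(C[...,1]<y1)&(h>z0)&(h<z1)]
    for nm,b in dict(cap=(.44,.51,.17,.27,.015,.04),plug=(.39,.48,.28,.39,.006,.03),tap=(.55,.62,.18,.25,.026,.04),spr=(.41,.47,.07,.14,.04,.055),
      tray=(.46,.72,-.312,-.028,.019,.03),tcap=(.59,.68,-.09,-.05,.026,.04),ttap=(.6,.68,-.16,-.11,.033,.045),tspr=(.6,.68,-.225,-.18,.045,.06),tplug=(.6,.695,-.29,-.245,.016,.04)).items():
        P=sel(*b);r=cv2.minAreaRect((P[:,:2]*1000).astype(np.float32));print(nm,len(P),[np.round(a,1) for a in r],"z",P[:,2].max().round(4),np.median(P[:,2]).round(4))
E
```

```text
top
cap 259 [array([473.1, 221.4]), array([63.6, 20.3]), np.float64(81.9)] z 0.0311 0.0242
plug 246 [array([433.6, 339. ]), array([22.4, 81.2]), np.float64(17.5)] z 0.0234 0.0148
tap 166 [array([580.9, 217.4]), array([32.8, 32.1]), np.float64(5.2)] z 0.033 0.0288
spr 91 [array([442.1, 104.4]), array([32.3, 30.2]), np.float64(5.5)] z 0.0476 0.0436
tray 1667 [array([ 590.3, -173.3]), array([207.8, 268.6]), np.float64(4.1)] z 0.0299 0.0235
tcap 184 [array([633.8, -71. ]), array([62.5, 18.7]), np.float64(4.1)] z 0.0361 0.0322
ttap 149 [array([ 638.9, -136.9]), array([33.5, 31.4]), np.float64(90.0)] z 0.0399 0.0352
tspr 88 [array([ 641.8, -203. ]), array([31.2, 33.2]), np.float64(50.6)] z 0.0548 0.0499
tplug 202 [array([ 647.6, -267.7]), array([100.9,  21.9]), np.float64(13.2)] z 0.0288 0.0217
side
cap 137 [array([473.5, 219.7]), array([68. , 20.1]), np.float64(81.7)] z 0.0303 0.0244
plug 114 [array([433.4, 337.3]), array([20.3, 82.8]), np.float64(26.2)] z 0.0224 0.0155
tap 96 [array([581. , 216.2]), array([33.4, 33.3]), np.float64(67.2)] z 0.0318 0.0293
spr 65 [array([443.3, 103.6]), array([31.4, 32.5]), np.float64(5.7)] z 0.0478 0.0439
tray 2580 [array([ 591.8, -174.6]), array([209.3, 271.2]), np.float64(4.6)] z 0.03 0.0238
tcap 208 [array([633.7, -71.1]), array([60.8, 22.5]), np.float64(0.2)] z 0.0362 0.0321
ttap 171 [array([ 637.4, -137.9]), array([32.2, 33.8]), np.float64(22.9)] z 0.0386 0.0352
tspr 116 [array([ 642.6, -202.8]), array([32. , 30.8]), np.float64(30.4)] z 0.0538 0.0505
tplug 333 [array([ 643.3, -269.4]), array([91.3, 22.4]), np.float64(10.0)] z 0.0293 0.0222
```

```bash
python3 - <<'E'
from h import *
z=np.load("top0.npz");s=np.load("side0.npz")
crop(z["im"],150,212,200,242,12,"pics/p1.png")
crop(s["im"],278,106,308,136,14,"pics/p2.png")
E
```

```text
(no output)
```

View pics/p1.png

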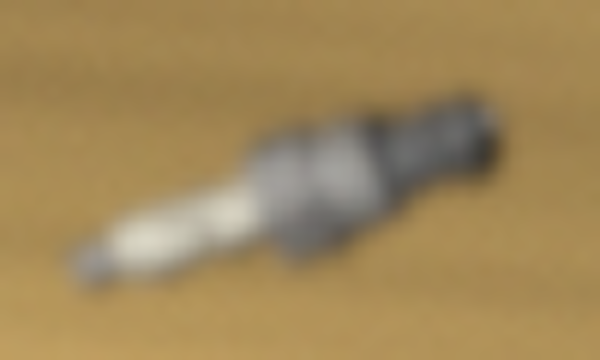

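View pics/p2.png

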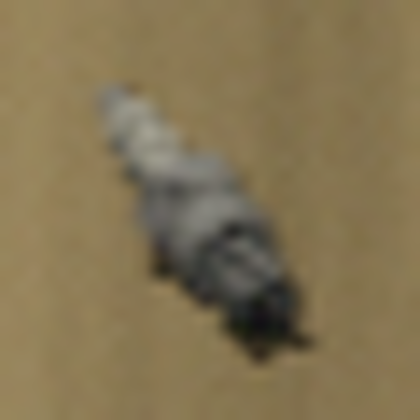

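```bash
python3 - <<'E'
from h import *
a=onz("top",150+75/12-.5,212+266/12-.5,.0104);b=onz("top",150+492/12-.5,212+133/12-.5,.0104);print(a,b,np.linalg.norm(b-a),np.degrees(np.arctan2(*(b-a)[1::-1])))
h=onz("top",150+283/12-.5,212+200/12-.5,.012);print(h)
a=onz("side",278+108/14-.5,106+90/14-.5,.0104);b=onz("side",278+275/14-.5,106+325/14-.5,.0104);print(a,b,np.linalg.norm(b-a),np.degrees(np.arctan2(*(b-a)[1::-1])))
E
```

```text
[0.41616453 0.37697704 0.0104    ] [0.44738046 0.30370014 0.0104    ] 0.07964884299080921 -66.92601244075082
[0.43144311 0.33992998 0.012     ]
[0.41500498 0.38022601 0.0104    ] [0.44863791 0.30146228 0.0104    ] 0.08564402983262931 -66.87701805635115
```

Call:
move_arm(
  moves=[
    [0, 0, 0, 7.5, 0.5],
    [0, 0, 0, 7.5, 0.5],
    [0, 0, 0, 7.5, 0.5],
    [0, 0, 0, 7.5, 0.5],
    [0, 0, 0, 7.5, 0.5],
    [0, 0, 0, 7.5, 0.5],
    [0, 0, 0, 7.5, 0.5],
    [0, 0, 0, 0, 0.5],
  ],
  squeeze=40,
)

```text
time_s: 0.9
ee_pos: [0.1611, 0.6262, 0.2482]
eef_rot: [[-0.358, 0.934, -0.002], [0.934, 0.358, -0.01], [-0.008, -0.006, -1.0]]
force: [-0.0, -0.0, 0.5]
finger_gap: 0.499
```

```bash
cat >> h.py <<'E'
def to(x,y,z,jaw):
    "remaining: yaw deg first (jaw dir angle mod 180), then shift in the tool frame after yaw, cm"
    s=manip.read_state();R=s["eef_rot"];p=s["ee_pos"]
    a=np.degrees(np.arctan2(R[1,1],R[0,1]));t=(a-jaw+90)%180-90
    def sh(R): return (R.T@(np.array([x,y,z])-p)*100).round(2)
    from scipy.spatial.transform import Rotation as Q
    print("t",round(s["time_s"],2),"pos",p.round(4),"jaw",a.round(2),"yaw",t.round(2),"tilt",R[:,2].round(3),"shift now",sh(R),"after yaw",sh(R@Q.from_euler("z",t,degrees=True).as_matrix()),"F",s["force"].round(1),"gap",round(s["finger_gap"],3),"q7",s["q"][6].round(2))
E
python3 -c "
from h import *
print(manip.tip_extent);to(.4322,.3397,.15,23.1)"
```

```text
0.022
t 0.9 pos [0.1611 0.6262 0.2482] jaw 20.99 yaw -2.11 tilt [-0.002 -0.01  -1.   ] shift now [-36.37  15.1   10.04] after yaw [-36.9   13.75  10.04] F [-0.  -0.   0.5] gap 0.499 q7 -0.92
```

Call:
move_arm(
  moves=[
    [-4.1, 1.6, 0.8, -1, 0.5],
    [-4.1, 1.6, 0.8, -1, 0.5],
    [-4.1, 1.6, 0.8, 0, 0.5],
    [-4.1, 1.5, 0.8, 0, 0.5],
    [-4.1, 1.5, 0.8, 0, 0.5],
    [-4.1, 1.5, 0.8, 0, 0.5],
    [-4.1, 1.5, 0.8, 0, 0.5],
    [-4.1, 1.5, 0.8, 0, 0.5],
    [-4.1, 1.5, 0.8, 0, 0.5],
    [0, 0, 0, 0, 0.5],
  ],
)

```text
time_s: 1.9
ee_pos: [0.4428, 0.3339, 0.1729]
eef_rot: [[-0.435, 0.901, -0.003], [0.901, 0.435, -0.01], [-0.007, -0.007, -1.0]]
force: [0.6, 0.4, 0.7]
finger_gap: 0.504
```

```bash
python3 -c "
from h import *
to(.4322,.3397,.1,23.1)
for n in('top','side'):
    im,d=get_image(n);np.savez(n+'1.npz',im=im,d=d)
    C=cloud(n,d);m=(abs(C[...,0]-.43)<.09)&(abs(C[...,1]-.34)<.09)&(C[...,2]>.04)
    print(n,np.sort(C[m][:,2])[:40].round(3), m.sum())
im=np.load('side1.npz')['im'];crop(im,200,20,400,170,4,'pics/s1.png')
"
```

```text
t 1.9 pos [0.4428 0.3339 0.1729] jaw 25.77 yaw 2.67 tilt [-0.003 -0.01  -1.   ] shift now [ 1.03 -0.65  7.29] after yaw [ 1.   -0.7   7.29] F [0.6 0.4 0.7] gap 0.504 q7 -0.14
top [0.151 0.152 0.153 0.154 0.154 0.154 0.154 0.154 0.154 0.155 0.155 0.156
 0.157 0.157 0.157 0.158 0.158 0.158 0.158 0.159 0.159 0.159 0.16  0.16
 0.161 0.162 0.162 0.162 0.162 0.162 0.163 0.163 0.163 0.163 0.163 0.163
 0.163 0.163 0.164 0.164] 10687
side [0.154 0.154 0.154 0.154 0.156 0.156 0.156 0.157 0.157 0.157 0.158 0.158
 0.158 0.159 0.159 0.159 0.159 0.159 0.159 0.159 0.16  0.16  0.161 0.161
 0.161 0.161 0.161 0.162 0.162 0.163 0.163 0.163 0.163 0.163 0.163 0.163
 0.164 0.164 0.164 0.165] 2511
```

View pics/s1.png

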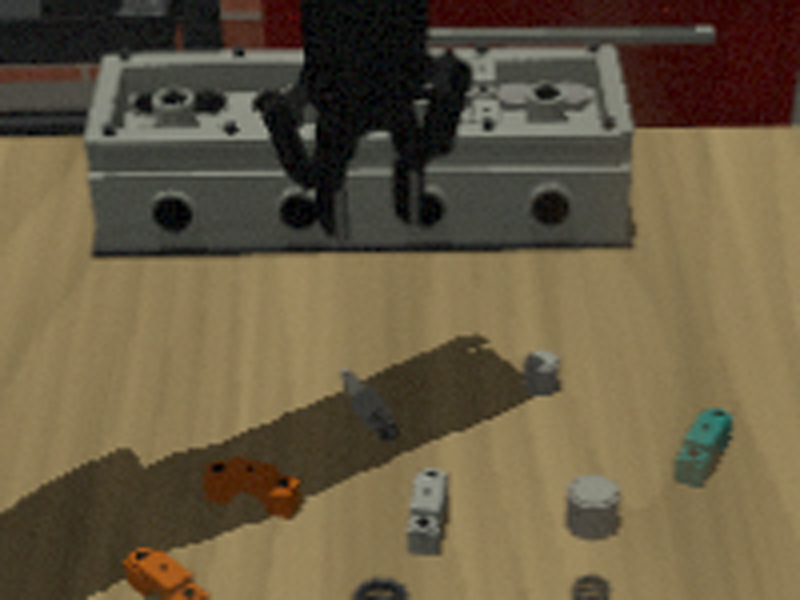

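Call:
move_arm(
  moves=[
    [0.5, -0.35, 2.5, 1.3, 0.5],
    [0.5, -0.35, 2.5, 1.3, 0.5],
    [0, 0, 2, 0, 0.5],
    [0, 0, 1, 0, 0.5],
    [0, 0, 0, 0, 0.5],
  ],
)

```text
time_s: 2.5
ee_pos: [0.4224, 0.3543, 0.0923]
eef_rot: [[-0.416, 0.909, -0.007], [0.909, 0.416, 0.001], [0.003, -0.006, -1.0]]
force: [-0.1, -0.2, 0.4]
finger_gap: 0.502
```

```bash
python3 -c "
from h import *
to(.4322,.3397,.026,23.1)"
```

```text
t 2.5 pos [0.4224 0.3543 0.0923] jaw 24.6 yaw 1.5 tilt [-0.007  0.001 -1.   ] shift now [-1.76  0.33  6.63] after yaw [-1.75  0.37  6.63] F [-0.1 -0.2  0.4] gap 0.502 q7 -0.17
```

Call:
move_arm(
  moves=[
    [-0.9, 0.2, 1, 0.7, 0.5],
    [-0.8, 0.1, 1, 0.7, 0.5],
    [0, 0, 1, 0, 0.5],
    [0, 0, 0, 0, 0.5],
    [0, 0, 0, 0, 0.5],
  ],
)

```text
time_s: 3.0
ee_pos: [0.4338, 0.3404, 0.0619]
eef_rot: [[-0.394, 0.919, -0.004], [0.919, 0.394, 0.003], [0.005, -0.002, -1.0]]
force: [0.4, -0.4, 0.1]
finger_gap: 0.501
```

```bash
python3 -c "
from h import *
to(.4322,.3397,.026,23.1)"
```

```text
t 3.0 pos [0.4338 0.3404 0.0619] jaw 23.19 yaw 0.09 tilt [-0.004  0.003 -1.   ] shift now [-0.01 -0.17  3.59] after yaw [-0.01 -0.17  3.59] F [ 0.4 -0.4  0.1] gap 0.501 q7 -0.14
```

Call:
move_arm(
  moves=[
    [0, -0.1, 1.2, 0, 0.5],
    [0, -0.1, 1.2, 0, 0.5],
    [0, 0, 0.8, 0, 0.5],
    [0, 0, 0.3, 0, 0.5],
    [0, 0, 0, 0, 0.5],
  ],
)

```text
time_s: 3.5
ee_pos: [0.4314, 0.3402, 0.0239]
eef_rot: [[-0.395, 0.919, -0.004], [0.919, 0.395, 0.004], [0.005, -0.002, -1.0]]
force: [-0.0, -0.8, -0.1]
finger_gap: 0.502
```

```bash
python3 -c "
from h import *
to(.4322,.3397,.026,23.1)"
```

```text
t 3.5 pos [0.4314 0.3402 0.0239] jaw 23.24 yaw 0.14 tilt [-0.004  0.004 -1.   ] shift now [-0.07  0.05 -0.21] after yaw [-0.07  0.05 -0.21] F [-0.  -0.8 -0.1] gap 0.502 q7 -0.13
```

Call:
move_arm(
  moves=[
    [0, 0, -0.2, 0, 0.6],
    [0, 0, 0, 0, 0.75],
    [0, 0, 0, 0, 0.9],
    [0, 0, 0, 0, 1],
    [0, 0, 0, 0, 1],
    [0, 0, 0, 0, 1],
    [0, 0, 0, 0, 1],
  ],
  squeeze=40,
)

```text
time_s: 4.2
ee_pos: [0.4321, 0.3407, 0.0271]
eef_rot: [[-0.395, 0.919, -0.003], [0.919, 0.395, 0.005], [0.006, -0.0, -1.0]]
force: [0.3, 0.6, -1.2]
finger_gap: 0.241
```

```bash
python3 -c "
from h import *
to(.4322,.3397,.026,23.1)"
```

```text
t 4.2 pos [0.4321 0.3407 0.0271] jaw 23.24 yaw 0.14 tilt [-0.003  0.005 -1.   ] shift now [-0.1  -0.03  0.11] after yaw [-0.1  -0.03  0.11] F [ 0.3  0.6 -1.2] gap 0.241 q7 -0.13
```

Call:
move_arm(
  moves=[
    [0, 0, -1, 0, 1],
    [0, 0, -2, 0, 1],
    [0, 0, -2, -8, 1],
    [0, 0, -2, -8, 1],
    [0, 0, -1.5, -8, 1],
    [0, 0, 0, -8, 1],
    [0, 0, 0, -8, 1],
    [0, 0, 0, -8, 1],
    [0, 0, 0, -8, 1],
    [0, 0, 0, -8, 1],
    [0, 0, 0, -5, 1],
    [0, 0, 0, 0, 1],
    [0, 0, 0, 0, 1],
  ],
)

```text
time_s: 5.5
ee_pos: [0.4344, 0.3389, 0.124]
eef_rot: [[-0.996, -0.084, 0.005], [-0.084, 0.996, 0.005], [-0.005, 0.004, -1.0]]
force: [0.0, -0.1, -1.3]
finger_gap: 0.252
```

```bash
python3 -c "
from h import *
to(.5465,-.2755,.12,93.7)"
```

```text
t 5.5 pos [0.4344 0.3389 0.124 ] jaw 94.81 yaw 1.11 tilt [ 0.005  0.005 -1.   ] shift now [ -6.02 -62.17   0.16] after yaw [ -7.22 -62.04   0.16] F [ 0.  -0.1 -1.3] gap 0.252 q7 0.84
```

Call:
move_arm(
  moves=[
    [-0.4, -2, 0, 0.5, 1],
    [-0.5, -4, 0, 0.5, 1],
    [-0.5, -4.2, 0, 0, 1],
    [-0.5, -4.2, 0, 0, 1],
    [-0.5, -4.2, 0, 0, 1],
    [-0.5, -4.2, 0, 0, 1],
    [-0.5, -4.2, 0, 0, 1],
    [-0.5, -4.2, 0, 0, 1],
    [-0.5, -4.2, 0, 0, 1],
    [-0.5, -4.2, 0, 0, 1],
    [-0.5, -4.2, 0, 0, 1],
    [-0.5, -4.2, 0, 0, 1],
    [-0.5, -4, 0, 0, 1],
    [-0.4, -3, 0, 0, 1],
    [0, -1.5, 0, 0, 1],
    [0, 0, 0, 0, 1],
    [0, 0, 0, 0, 1],
    [0, 0, 0, 0, 1],
  ],
)

```text
time_s: 7.3
ee_pos: [0.5376, -0.238, 0.1247]
eef_rot: [[-0.999, -0.035, 0.012], [-0.035, 0.999, 0.006], [-0.012, 0.006, -1.0]]
force: [-0.2, 0.0, -0.5]
finger_gap: 0.249
```

```bash
python3 -c "
from h import *
to(.5465,-.2755,.12,93.7)"
```

```text
t 7.3 pos [ 0.5376 -0.238   0.1247] jaw 92.02 yaw -1.68 tilt [ 0.012  0.006 -1.   ] shift now [-0.75 -3.79  0.46] after yaw [-0.64 -3.81  0.46] F [-0.2  0.  -0.5] gap 0.249 q7 1.92
```

```bash
python3 - <<'E'
from h import *
for n in("top","side"):
    q=np.load(n+"0.npz");C=cloud(n,q["d"])
    for ang in (3.7,):
        a=np.radians(ang);o=np.array([.5906,-.1734]);ex=np.array([np.cos(a),np.sin(a)]);ey=np.array([-ex[1],ex[0]])
        u=(C[...,:2]-o)@ex*1000;v=(C[...,:2]-o)@ey*1000;h=C[...,2]
        for r in((-95,-55),(-45,-10)):
            m=(u>r[0])&(u<r[1])&(h>.018)&(h<.03)&(abs(v)<142)
            vs=v[m];print(n,r,[ (int(k),round(vs[abs(vs-k)<12].mean(),1),len(vs[abs(vs-k)<12])) for k in(-132,-66,0,66,132)])
        for r in((-130,-72),(-60,-6),(6,60),(72,130)):
            m=(v>r[0])&(v<r[1])&(h>.018)&(h<.03)&(abs(u)<115)
            us=u[m];print(n,r,[(k,us[abs(us-k)<8].mean().round(1)) for k in(-101,0)])
E
```

```text
top (-95, -55) [(-132, np.float64(-131.4), 40), (-66, np.float64(-67.6), 46), (0, np.float64(-1.2), 41), (66, np.float64(64.7), 36), (132, np.float64(130.5), 22)]
top (-45, -10) [(-132, np.float64(-130.0), 35), (-66, np.float64(-66.9), 37), (0, np.float64(-0.4), 35), (66, np.float64(65.0), 35), (132, np.float64(131.2), 22)]
top (-130, -72) [(-101, np.float64(-98.4)), (0, np.float64(1.7))]
top (-60, -6) [(-101, np.float64(-99.5)), (0, np.float64(1.1))]
top (6, 60) [(-101, np.float64(-100.5)), (0, np.float64(0.1))]
top (72, 130) [(-101, np.float64(-101.1)), (0, np.float64(-1.0))]
side (-95, -55) [(-132, np.float64(-132.8), 76), (-66, np.float64(-67.0), 80), (0, np.float64(-2.2), 70), (66, np.float64(63.8), 64), (132, np.float64(128.9), 46)]
side (-45, -10) [(-132, np.float64(-132.4), 69), (-66, np.float64(-66.1), 67), (0, np.float64(-1.2), 62), (66, np.float64(64.6), 52), (132, np.float64(130.0), 38)]
side (-130, -72) [(-101, np.float64(-98.5)), (0, np.float64(1.5))]
side (-60, -6) [(-101, np.float64(-99.3)), (0, np.float64(0.0))]
side (6, 60) [(-101, np.float64(-100.1)), (0, np.float64(-1.3))]
side (72, 130) [(-101, np.float64(-100.6)), (0, np.float64(-0.4))]
```

Call:
move_arm(
  moves=[
    [-0.4, -1.9, 0.8, -1.2, 1],
    [-0.4, -1.9, 1, -1.2, 1],
    [0, 0, 1, 0, 1],
    [0, 0, 0, 0, 1],
    [0, 0, 0, 0, 1],
  ],
)

```text
time_s: 7.8
ee_pos: [0.5496, -0.2638, 0.0958]
eef_rot: [[-0.996, -0.09, 0.011], [-0.09, 0.996, 0.013], [-0.012, 0.012, -1.0]]
force: [0.7, 0.2, -0.0]
finger_gap: 0.242
```

```bash
python3 -c "
from h import *
to(.5482,-.2764,.034,94.5)"
```

```text
t 7.8 pos [ 0.5496 -0.2638  0.0958] jaw 95.18 yaw 0.68 tilt [ 0.011  0.013 -1.   ] shift now [ 0.32 -1.31  6.16] after yaw [ 0.31 -1.32  6.16] F [ 0.7  0.2 -0. ] gap 0.242 q7 2.0
```

Call:
move_arm(
  moves=[
    [0.1, -0.7, 0.8, 0.6, 1],
    [0.1, -0.5, 0.8, 0, 1],
    [0, 0, 0.8, 0, 1],
    [0, 0, 0, 0, 1],
    [0, 0, 0, 0, 1],
  ],
)

```text
time_s: 8.3
ee_pos: [0.5489, -0.2738, 0.07]
eef_rot: [[-0.997, -0.081, 0.01], [-0.081, 0.997, 0.014], [-0.012, 0.013, -1.0]]
force: [0.1, -0.6, -0.7]
finger_gap: 0.245
```

```bash
python3 -c "
from h import *
to(.5482,-.2764,.034,94.5)
for n in('top','side'):
    im,d=get_image(n);np.savez(n+'2.npz',im=im,d=d)
im=np.load('side2.npz')['im'];crop(im,290,200,450,350,4,'pics/s2.png')
"
```

```text
t 8.3 pos [ 0.5489 -0.2738  0.07  ] jaw 94.65 yaw 0.15 tilt [ 0.01   0.014 -1.   ] shift now [ 0.13 -0.3   3.6 ] after yaw [ 0.13 -0.3   3.6 ] F [ 0.1 -0.6 -0.7] gap 0.245 q7 2.01
```

View pics/s2.png

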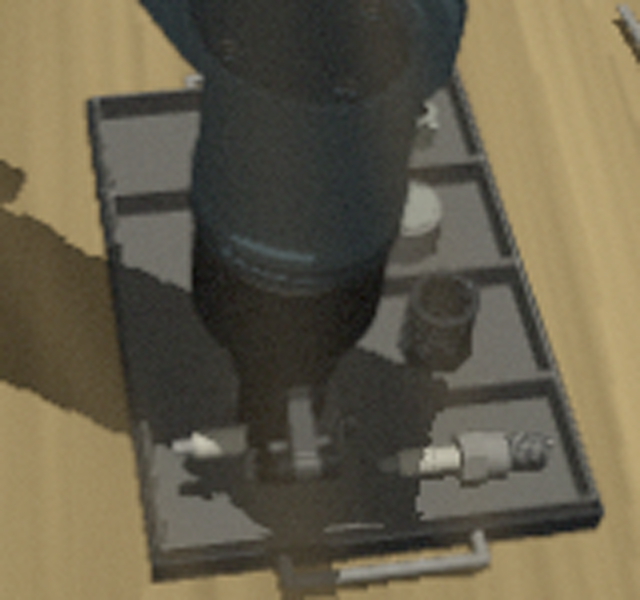

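The side view shows the plug held level over the near plug cell, thread end away from the robot, its twin at crop (480,455).

Call:
move_arm(
  moves=[
    [0.1, -0.2, 0.9, 0, 1],
    [0, -0.1, 0.9, 0, 1],
    [0, 0, 0.8, 0, 1],
    [0, 0, 0.3, 0, 1],
    [0, 0, 0, 0, 1],
  ],
)

```text
time_s: 8.9
ee_pos: [0.5486, -0.2765, 0.0387]
eef_rot: [[-0.997, -0.081, 0.011], [-0.081, 0.997, 0.014], [-0.012, 0.013, -1.0]]
force: [0.8, -0.2, -0.9]
finger_gap: 0.248
```

```bash
python3 -c "
from h import *
to(.5482,-.2764,.033,94.5)"
```

```text
t 8.9 pos [ 0.5486 -0.2765  0.0387] jaw 94.67 yaw 0.17 tilt [ 0.011  0.014 -1.   ] shift now [0.04 0.01 0.57] after yaw [0.04 0.01 0.57] F [ 0.8 -0.2 -0.9] gap 0.248 q7 2.01
```

Call:
move_arm(
  moves=[
    [0, 0, 0.3, 0, 1],
    [0, 0, 0.2, 0, 1],
    [0, 0, 0, 0, 1],
    [0, 0, 0, 0, 1],
  ],
)

```text
time_s: 9.3
ee_pos: [0.549, -0.2764, 0.0335]
eef_rot: [[-0.997, -0.082, 0.011], [-0.081, 0.997, 0.014], [-0.013, 0.013, -1.0]]
force: [0.3, 0.3, 0.2]
finger_gap: 0.247
```

```bash
python3 -c "
from h import *
to(.5482,-.2764,.033,94.5)"
```

```text
t 9.3 pos [ 0.549  -0.2764  0.0335] jaw 94.68 yaw 0.18 tilt [ 0.011  0.014 -1.   ] shift now [0.08 0.01 0.05] after yaw [0.08 0.01 0.05] F [0.3 0.3 0.2] gap 0.247 q7 2.01
```

Release gently, small opening (closure 0.65 ≈ 30 mm), then lift.

Call:
move_arm(
  moves=[
    [0, 0, 0.1, 0, 0.72],
    [0, 0, 0, 0, 0.68],
    [0, 0, 0, 0, 0.66],
    [0, 0, -0.5, 0, 0.66],
    [0, 0, -1, 0, 0.66],
    [0, 0, -2, 0, 0.66],
    [0, 0, -3, 0, 0.66],
    [0, 0, -3, 0, 0.6],
    [0, 0, 0, 0, 0.4],
    [0, 0, 0, 0, 0.3],
  ],
)

```text
time_s: 10.3
ee_pos: [0.5486, -0.2782, 0.1357]
eef_rot: [[-0.997, -0.081, 0.015], [-0.081, 0.997, 0.012], [-0.015, 0.011, -1.0]]
force: [-0.0, -0.4, -1.3]
finger_gap: 0.699
```

```bash
python3 -c "
from h import *
to(.473,.2205,.12,-8.2)
for n in('top','side'):
    im,d=get_image(n);np.savez(n+'3.npz',im=im,d=d)
im=np.load('side3.npz')['im'];crop(im,290,200,450,350,4,'pics/s3.png')
"
```

```text
t 10.3 pos [ 0.5486 -0.2782  0.1357] jaw 94.67 yaw -77.13 tilt [ 0.015  0.012 -1.   ] shift now [ 3.51 50.3   2.06] after yaw [-48.26  14.62   2.06] F [-0.  -0.4 -1.3] gap 0.699 q7 2.02
```

View pics/s3.png

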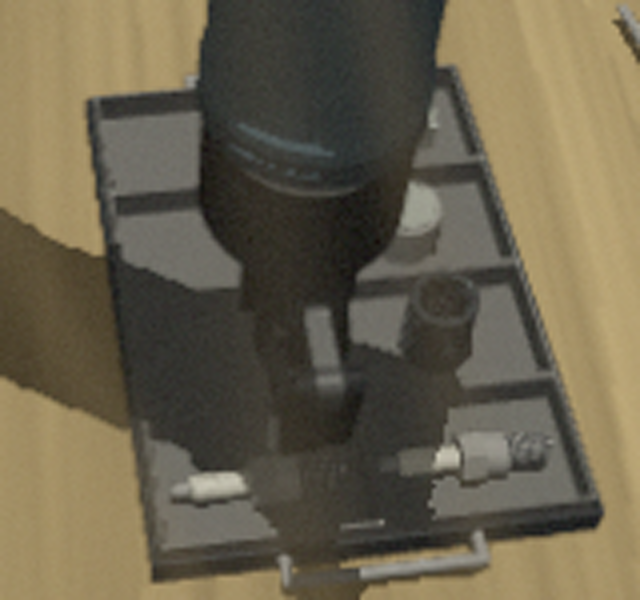

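Call:
move_arm(
  moves=[
    [0, 0, 0, 4, 0.3],
    [0, 0, 0, 8.2, 0.3],
    [0, 0, 0, 8.2, 0.3],
    [0, 0, 0, 8.2, 0.3],
    [0, 0, 0, 8.2, 0.3],
    [0, 0, 0, 8.2, 0.3],
    [0, 0, 0, 8.2, 0.3],
    [0, 0, 0, 8.2, 0.3],
    [0, 0, 0, 8.2, 0.3],
    [0, 0, 0, 8.2, 0.3],
    [0, 0, 0, 8.2, 0.3],
    [0, 0, 0, 4, 0.3],
    [0, 0, 0, 0, 0.3],
  ],
)

```text
time_s: 11.7
ee_pos: [0.5393, -0.2735, 0.1197]
eef_rot: [[-0.016, 1.0, -0.012], [1.0, 0.017, 0.022], [0.022, -0.011, -1.0]]
force: [-0.1, -0.4, -0.1]
finger_gap: 0.699
```

```bash
python3 -c "
from h import *
to(.4432,.1042,.12,4.5)"
```

```text
t 11.7 pos [ 0.5393 -0.2735  0.1197] jaw 0.96 yaw -3.54 tilt [-0.012  0.022 -1.   ] shift now [37.92 -8.98  0.9 ] after yaw [38.4  -6.62  0.9 ] F [-0.1 -0.4 -0.1] gap 0.699 q7 0.67
```

Call:
move_arm(
  moves=[
    [2.5, -0.5, 0, -1.5, 0.3],
    [4.2, -0.8, 0, -1.5, 0.3],
    [4.2, -0.8, 0, 0, 0.3],
    [4.2, -0.8, 0, 0, 0.3],
    [4.2, -0.8, 0, 0, 0.3],
    [4.2, -0.7, 0, 0, 0.3],
    [4.2, -0.7, 0, 0, 0.3],
    [4.2, -0.7, 0, 0, 0.3],
    [2.5, -0.5, 0, 0, 0.3],
    [1, 0, 0, 0, 0.3],
    [0, 0, 0, 0, 0.3],
    [0, 0, 0, 0, 0.3],
  ],
)

```text
time_s: 12.9
ee_pos: [0.4442, 0.0841, 0.1219]
eef_rot: [[-0.095, 0.995, -0.02], [0.995, 0.095, 0.016], [0.018, -0.019, -1.0]]
force: [-0.6, -0.5, -0.5]
finger_gap: 0.703
```

```bash
python3 -c "
from h import *
to(.4432,.1042,.03,4.5)"
```

```text
t 12.9 pos [0.4442 0.0841 0.1219] jaw 5.48 yaw 0.98 tilt [-0.02   0.016 -1.   ] shift now [1.84 0.27 9.22] after yaw [1.85 0.23 9.22] F [-0.6 -0.5 -0.5] gap 0.703 q7 0.08
```

Call:
move_arm(
  moves=[
    [0.7, 0.1, 1, 0, 0.3],
    [0.7, 0.1, 1.2, 0, 0.3],
    [0.4, 0, 1, 0, 0.3],
    [0, 0, 0, 0, 0.3],
    [0, 0, 0, 0, 0.3],
  ],
)

```text
time_s: 13.4
ee_pos: [0.4449, 0.0994, 0.0862]
eef_rot: [[-0.088, 0.996, -0.021], [0.996, 0.089, 0.014], [0.015, -0.02, -1.0]]
force: [-0.4, -0.4, 0.3]
finger_gap: 0.7
```

```bash
python3 -c "
from h import *
to(.4432,.1042,.03,4.5)"
```

```text
t 13.4 pos [0.4449 0.0994 0.0862] jaw 5.09 yaw 0.59 tilt [-0.021  0.014 -1.   ] shift now [ 0.41 -0.01  5.63] after yaw [ 0.41 -0.02  5.63] F [-0.4 -0.4  0.3] gap 0.7 q7 0.07
```

Call:
move_arm(
  moves=[
    [0.2, 0, 1, 0, 0.3],
    [0.2, 0, 1.2, 0, 0.3],
    [0, 0, 1.2, 0, 0.3],
    [0, 0, 1.2, 0, 0.3],
    [0, 0, 0.6, 0, 0.3],
    [0, 0, 0, 0, 0.3],
    [0, 0, 0, 0, 0.3],
  ],
)

```text
time_s: 14.1
ee_pos: [0.4431, 0.1038, 0.0292]
eef_rot: [[-0.087, 0.996, -0.022], [0.996, 0.088, 0.013], [0.015, -0.02, -1.0]]
force: [-0.3, -0.0, 0.8]
finger_gap: 0.702
```

```bash
python3 -c "
from h import *
to(.4432,.1042,.03,4.5)"
```

```text
t 14.1 pos [0.4431 0.1038 0.0292] jaw 5.03 yaw 0.53 tilt [-0.022  0.013 -1.   ] shift now [ 0.04  0.01 -0.08] after yaw [ 0.04  0.01 -0.08] F [-0.3 -0.   0.8] gap 0.702 q7 0.11
```

Call:
move_arm(
  moves=[
    [0, 0, 0, 0, 0.4],
    [0, 0, 0, 0, 0.5],
    [0, 0, 0, 0, 0.6],
    [0, 0, 0, 0, 0.8],
    [0, 0, 0, 0, 0.8],
    [0, 0, 0, 0, 0.8],
    [0, 0, 0, 0, 0.8],
    [0, 0, -0.7, 0, 0.8],
    [0, 0, -2, 0, 0.8],
    [0, 0, -3, 0, 0.8],
    [0, 0, -3, 0, 0.8],
    [0, 0, -1, 0, 0.8],
    [0, 0, 0, 0, 0.8],
    [0, 0, 0, 0, 0.8],
  ],
  squeeze=40,
)

```text
time_s: 15.5
ee_pos: [0.4451, 0.1024, 0.1315]
eef_rot: [[-0.087, 0.996, -0.021], [0.996, 0.087, 0.014], [0.016, -0.02, -1.0]]
force: [0.1, 0.4, -0.5]
finger_gap: 0.384
```

```bash
python3 -c "
from h import *
to(.5436,-.2105,.13,4.5)"
```

```text
t 15.5 pos [0.4451 0.1024 0.1315] jaw 5.01 yaw 0.51 tilt [-0.021  0.014 -1.   ] shift now [-32.03   7.08  -0.5 ] after yaw [-31.96   7.37  -0.5 ] F [ 0.1  0.4 -0.5] gap 0.384 q7 0.02
```

Call:
move_arm(
  moves=[
    [-2, 0.4, 0, 0, 0.8],
    [-4, 0.9, 0, 0, 0.8],
    [-4, 0.9, 0, 0, 0.8],
    [-4, 0.9, 0, 0, 0.8],
    [-4, 0.9, 0, 0, 0.8],
    [-4, 0.9, 0, 0, 0.8],
    [-4, 0.9, 0, 0, 0.8],
    [-3, 0.7, 0, 0, 0.8],
    [-1.5, 0.4, 0, 0, 0.8],
    [0, 0, 0, 0, 0.8],
    [0, 0, 0, 0, 0.8],
    [0, 0, 0, 0, 0.8],
  ],
)

```text
time_s: 16.7
ee_pos: [0.5358, -0.1995, 0.1077]
eef_rot: [[-0.096, 0.994, -0.046], [0.995, 0.097, 0.019], [0.024, -0.044, -0.999]]
force: [-0.9, 0.3, -1.1]
finger_gap: 0.388
```

```bash
python3 -c "
from h import *
to(.5436,-.2105,.036,4.5)"
```

```text
t 16.7 pos [ 0.5358 -0.1995  0.1077] jaw 5.58 yaw 1.08 tilt [-0.046  0.019 -0.999] shift now [-1.33  0.99  7.1 ] after yaw [-1.32  1.01  7.1 ] F [-0.9  0.3 -1.1] gap 0.388 q7 0.63
```

Call:
move_arm(
  moves=[
    [-0.6, 0.4, 0.8, 0.5, 0.8],
    [-0.6, 0.5, 0.8, 0.5, 0.8],
    [0, 0, 0.8, 0, 0.8],
    [0, 0, 0, 0, 0.8],
    [0, 0, 0, 0, 0.8],
  ],
)

```text
time_s: 17.2
ee_pos: [0.5455, -0.2056, 0.0801]
eef_rot: [[-0.083, 0.995, -0.047], [0.996, 0.085, 0.022], [0.026, -0.045, -0.999]]
force: [-0.4, -0.6, -0.6]
finger_gap: 0.389
```

```bash
python3 -c "
from h import *
to(.5436,-.2105,.036,4.5)"
```

```text
t 17.2 pos [ 0.5455 -0.2056  0.0801] jaw 4.85 yaw 0.35 tilt [-0.047  0.022 -0.999] shift now [-0.59 -0.03  4.4 ] after yaw [-0.59 -0.03  4.4 ] F [-0.4 -0.6 -0.6] gap 0.389 q7 0.63
```

Call:
move_arm(
  moves=[
    [-0.3, 0, 0.9, 0, 0.8],
    [-0.3, 0, 0.9, 0, 0.8],
    [0, 0, 0.9, 0, 0.8],
    [0, 0, 0.5, 0, 0.8],
    [0, 0, 0, 0, 0.8],
    [0, 0, 0, 0, 0.8],
  ],
)

```text
time_s: 17.8
ee_pos: [0.5439, -0.2113, 0.0448]
eef_rot: [[-0.083, 0.995, -0.048], [0.996, 0.084, 0.022], [0.026, -0.046, -0.999]]
force: [0.5, -0.1, 0.2]
finger_gap: 0.385
```

```bash
python3 -c "
from h import *
to(.5436,-.2105,.036,4.5)
im,d=get_image('side');crop(im,290,200,450,350,4,'pics/s4.png')
"
```

```text
t 17.8 pos [ 0.5439 -0.2113  0.0448] jaw 4.84 yaw 0.34 tilt [-0.048  0.022 -0.999] shift now [0.06 0.02 0.88] after yaw [0.06 0.02 0.88] F [ 0.5 -0.1  0.2] gap 0.385 q7 0.66
```

View pics/s4.png

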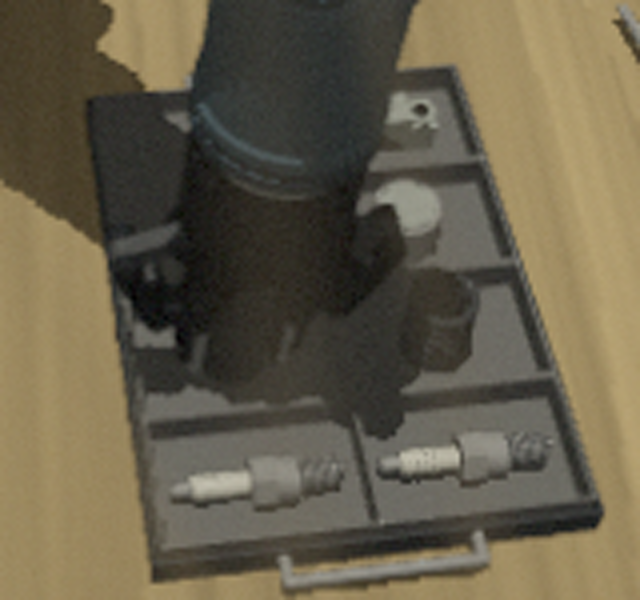

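The plug lies properly in its cell (crop 260,480); the spring is just above its own. Lowering on.

Call:
move_arm(
  moves=[
    [0, 0, 0.4, 0, 0.8],
    [0, 0, 0.3, 0, 0.8],
    [0, 0, 0, 0, 0.8],
    [0, 0, 0, 0, 0.8],
  ],
)

```text
time_s: 18.25
ee_pos: [0.5442, -0.2111, 0.0381]
eef_rot: [[-0.083, 0.995, -0.046], [0.996, 0.085, 0.022], [0.026, -0.044, -0.999]]
force: [0.6, 0.0, -0.5]
finger_gap: 0.386
```

```bash
python3 -c "
from h import *
to(.5436,-.2105,.036,4.5)"
```

```text
t 18.25 pos [ 0.5442 -0.2111  0.0381] jaw 4.85 yaw 0.35 tilt [-0.046  0.022 -0.999] shift now [ 0.06 -0.04  0.21] after yaw [ 0.06 -0.04  0.21] F [ 0.6  0.  -0.5] gap 0.386 q7 0.66
```

Call:
move_arm(
  moves=[
    [0, 0, 0.2, 0, 0.8],
    [0, 0, 0, 0, 0.8],
    [0, 0, 0, 0, 0.8],
  ],
)

```text
time_s: 18.55
ee_pos: [0.5445, -0.2112, 0.0366]
eef_rot: [[-0.083, 0.995, -0.046], [0.996, 0.085, 0.022], [0.026, -0.044, -0.999]]
force: [-0.0, -0.4, 0.2]
finger_gap: 0.387
```

```bash
python3 -c "
from h import *
to(.5436,-.2105,.036,4.5)"
```

```text
t 18.55 pos [ 0.5445 -0.2112  0.0366] jaw 4.85 yaw 0.35 tilt [-0.046  0.022 -0.999] shift now [ 0.08 -0.08  0.06] after yaw [ 0.08 -0.08  0.06] F [-0.  -0.4  0.2] gap 0.387 q7 0.66
```

Close to touch-down. Open evenly and lift.

Call:
move_arm(
  moves=[
    [0, 0, 0.1, 0, 0.6],
    [0, 0, 0, 0, 0.56],
    [0, 0, 0, 0, 0.5],
    [0, 0, 0, 0, 0.45],
    [0, 0, -0.4, 0, 0.45],
    [0, 0, -1, 0, 0.45],
    [0, 0, -2, 0, 0.45],
    [0, 0, -2.5, 0, 0.4],
    [0, 0, -2.5, 0, 0.35],
    [0, 0, -1.5, 0, 0.3],
    [0, 0, 0, 0, 0.3],
  ],
)

```text
time_s: 19.65
ee_pos: [0.5495, -0.214, 0.1416]
eef_rot: [[-0.083, 0.996, -0.044], [0.996, 0.084, 0.021], [0.025, -0.042, -0.999]]
force: [-0.2, 0.0, -0.4]
finger_gap: 0.706
```

```bash
python3 -c "
from h import *
to(.581,.2168,.13,4.5)
im,d=get_image('side');crop(im,290,200,450,350,4,'pics/s5.png')
"
```

```text
t 19.65 pos [ 0.5495 -0.214   0.1416] jaw 4.81 yaw 0.31 tilt [-0.044  0.021 -0.999] shift now [42.63  6.79  1.93] after yaw [42.66  6.56  1.93] F [-0.2  0.  -0.4] gap 0.706 q7 0.61
```

View pics/s5.png

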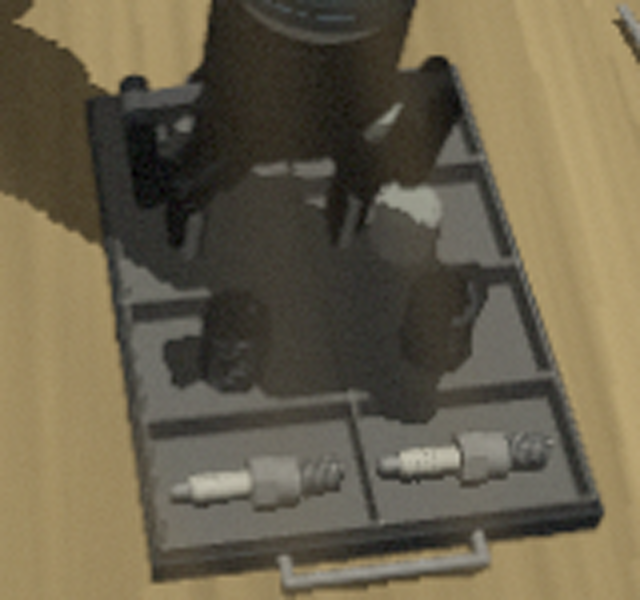

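Call:
move_arm(
  moves=[
    [1.5, 0.2, 0, 0, 0.3],
    [3, 0.5, 0, 0, 0.3],
    [3, 0.5, 0, 0, 0.3],
    [3, 0.5, 0, 0, 0.3],
    [3, 0.5, 0, 0, 0.3],
    [3, 0.5, 0, 0, 0.3],
    [3, 0.5, 0, 0, 0.3],
    [3, 0.5, 0, 0, 0.3],
    [3, 0.5, 0, 0, 0.3],
    [3, 0.5, 0, 0, 0.3],
    [3, 0.5, 0, 0, 0.3],
    [3, 0.5, 0, 0, 0.3],
    [3, 0.5, 0, 0, 0.3],
    [3, 0.5, 0, 0, 0.3],
    [1.5, 0.2, 0, 0, 0.3],
    [0, 0, 0, 0, 0.3],
    [0, 0, 0, 0, 0.3],
  ],
)

```text
time_s: 21.4
ee_pos: [0.5635, 0.2448, 0.1302]
eef_rot: [[-0.092, 0.993, -0.08], [0.995, 0.094, 0.022], [0.029, -0.077, -0.997]]
force: [0.5, 0.2, -0.9]
finger_gap: 0.702
```

```bash
python3 -c "
from h import *
to(.581,.2168,.026,4.5)"
```

```text
t 21.4 pos [0.5635 0.2448 0.1302] jaw 5.4 yaw 0.9 tilt [-0.08   0.022 -0.997] shift now [-3.25  2.28 10.18] after yaw [-3.22  2.33 10.18] F [ 0.5  0.2 -0.9] gap 0.702 q7 -0.12
```

Call:
move_arm(
  moves=[
    [-1, 0.8, 0, 0, 0.3],
    [-1, 0.8, 0, 0, 0.3],
    [-1, 0.6, 0, 0, 0.3],
    [0, 0, 0, 0, 0.3],
    [0, 0, 0, 0, 0.3],
  ],
)

```text
time_s: 21.9
ee_pos: [0.5916, 0.2055, 0.1272]
eef_rot: [[-0.082, 0.994, -0.079], [0.996, 0.083, 0.018], [0.024, -0.078, -0.997]]
force: [-0.2, 0.9, -0.7]
finger_gap: 0.698
```

```bash
python3 -c "
from h import *
to(.581,.2168,.026,4.5);print(manip.read_state()['q'].round(3))"
```

```text
t 21.9 pos [0.5916 0.2055 0.1272] jaw 4.79 yaw 0.29 tilt [-0.079  0.018 -0.997] shift now [ 0.96 -0.17 10.19] after yaw [ 0.96 -0.18 10.19] F [-0.2  0.9 -0.7] gap 0.698 q7 -0.07
[-0.594  0.7    0.309  1.646 -0.307  0.913 -0.065]
```

Call:
move_arm(
  moves=[
    [0, 0, 0, -8, 0.3],
    [0, 0, 0, -8, 0.3],
    [0, 0, 0, -8, 0.3],
    [0, 0, 0, -8, 0.3],
    [0, 0, 0, 0, 0.3],
    [0, 0, 0, 0, 0.3],
  ],
)

```text
time_s: 22.5
ee_pos: [0.5911, 0.205, 0.1275]
eef_rot: [[-0.608, 0.79, -0.08], [0.791, 0.611, 0.019], [0.064, -0.052, -0.997]]
force: [0.3, -0.8, -0.4]
finger_gap: 0.702
```

```bash
python3 -c "
from h import *
to(.581,.2168,.026,4.5);print(manip.read_state()['q'].round(3))"
```

```text
t 22.5 pos [0.5911 0.205  0.1275] jaw 37.74 yaw 33.24 tilt [-0.08   0.019 -0.997] shift now [ 0.91  0.45 10.22] after yaw [ 1.   -0.12 10.22] F [ 0.3 -0.8 -0.4] gap 0.702 q7 0.42
[-0.494  0.684  0.164  1.64  -0.19   0.901  0.417]
```

Call:
move_arm(
  moves=[
    [0, 0, 0, 3, 0.3],
    [0, 0, 0, 3, 0.3],
    [0, 0, 0, 3, 0.3],
    [0, 0, 0, 3, 0.3],
    [0, 0, 0, 3, 0.3],
    [0, 0, 0, 3, 0.3],
    [0, 0, 0, 3, 0.3],
    [0, 0, 0, 3, 0.3],
    [0, 0, 0, 3, 0.3],
    [0, 0, 0, 3, 0.3],
    [0, 0, 0, 0, 0.3],
    [0, 0, 0, 0, 0.3],
  ],
)

```text
time_s: 23.7
ee_pos: [0.59, 0.2073, 0.1277]
eef_rot: [[-0.075, 0.994, -0.08], [0.997, 0.076, 0.018], [0.024, -0.078, -0.997]]
force: [0.2, 0.2, 0.2]
finger_gap: 0.699
```

```bash
python3 -c "
from h import *
to(.581,.2168,.026,4.5);print(manip.read_state()['q'].round(3))"
```

```text
t 23.7 pos [0.59   0.2073 0.1277] jaw 4.4 yaw -0.1 tilt [-0.08   0.018 -0.997] shift now [ 0.77 -0.02 10.23] after yaw [ 0.77 -0.02 10.23] F [0.2 0.2 0.2] gap 0.699 q7 -0.07
[-0.598  0.698  0.311  1.648 -0.309  0.914 -0.074]
```

Call:
move_arm(
  moves=[
    [0, -3, 0, 0, 0.3],
    [0, -3, 0, 0, 0.3],
    [0, -3, 0, 0, 0.3],
    [0, -3, 0, 0, 0.3],
    [0, 0, 0, 0, 0.3],
  ],
)

```text
time_s: 24.2
ee_pos: [0.4669, 0.1976, 0.1369]
eef_rot: [[-0.074, 0.994, -0.079], [0.997, 0.076, 0.018], [0.024, -0.077, -0.997]]
force: [0.8, 0.4, -0.5]
finger_gap: 0.701
```

Call:
move_arm(
  moves=[
    [0, 3, 0, 0, 0.3],
    [0, 3, 0, 0, 0.3],
    [0, 3, 0, 0, 0.3],
    [0, 3, 0, 0, 0.3],
    [0, 0, 0, 0, 0.3],
  ],
)

```text
time_s: 24.7
ee_pos: [0.5915, 0.2081, 0.1282]
eef_rot: [[-0.077, 0.994, -0.076], [0.997, 0.079, 0.02], [0.026, -0.075, -0.997]]
force: [0.7, -0.1, -0.5]
finger_gap: 0.703
```

Call:
move_arm(
  moves=[
    [2, 0, 0, 0, 0.3],
    [2, 0, 0, 0, 0.3],
    [2, 0, 0, 0, 0.3],
    [2, 0, 0, 0, 0.3],
    [0, 0, 0, 0, 0.3],
  ],
)

```text
time_s: 25.2
ee_pos: [0.5827, 0.296, 0.13]
eef_rot: [[-0.078, 0.994, -0.079], [0.997, 0.08, 0.023], [0.029, -0.077, -0.997]]
force: [0.0, 0.3, 0.0]
finger_gap: 0.697
```

Call:
move_arm(
  moves=[
    [-2, 0, 0, 0, 0.3],
    [-2, 0, 0, 0, 0.3],
    [-2, 0, 0, 0, 0.3],
    [-2, 0, 0, 0, 0.3],
    [0, 0, 0, 0, 0.3],
  ],
)

```text
time_s: 25.7
ee_pos: [0.587, 0.2066, 0.1275]
eef_rot: [[-0.076, 0.994, -0.08], [0.997, 0.078, 0.018], [0.025, -0.078, -0.997]]
force: [0.6, -0.6, -0.6]
finger_gap: 0.704
```

```bash
python3 -c "
from h import *
to(.581,.2168,.028,4.5)"
```

```text
t 25.7 pos [0.587  0.2066 0.1275] jaw 4.49 yaw -0.01 tilt [-0.08   0.018 -0.997] shift now [0.82 0.27 9.99] after yaw [0.82 0.27 9.99] F [ 0.6 -0.6 -0.6] gap 0.704 q7 -0.07
```

Call:
move_arm(
  moves=[
    [0.4, 0.1, 1.2, 0, 0.3],
    [0.4, 0.2, 1.5, 0, 0.3],
    [0, 0, 1.5, 0, 0.3],
    [0, 0, 1.5, 0, 0.3],
    [0, 0, 1, 0, 0.3],
    [0, 0, 0, 0, 0.3],
    [0, 0, 0, 0, 0.3],
  ],
)

```text
time_s: 26.4
ee_pos: [0.5809, 0.2186, 0.0524]
eef_rot: [[-0.078, 0.993, -0.085], [0.997, 0.08, 0.019], [0.025, -0.083, -0.996]]
force: [-0.3, 0.6, 1.2]
finger_gap: 0.701
```

```bash
python3 -c "
from h import *
to(.581,.2168,.028,4.5)"
```

```text
t 26.4 pos [0.5809 0.2186 0.0524] jaw 4.61 yaw 0.11 tilt [-0.085  0.019 -0.996] shift now [-0.24  0.2   2.43] after yaw [-0.24  0.2   2.43] F [-0.3  0.6  1.2] gap 0.701 q7 -0.06
```

Call:
move_arm(
  moves=[
    [-0.1, 0.1, 0.8, 0, 0.3],
    [-0.1, 0.2, 0.8, 0, 0.3],
    [0, 0.1, 0.6, 0, 0.3],
    [0, 0, 0, 0, 0.3],
    [0, 0, 0, 0, 0.3],
  ],
)

```text
time_s: 26.9
ee_pos: [0.5846, 0.2173, 0.0293]
eef_rot: [[-0.078, 0.994, -0.082], [0.997, 0.08, 0.019], [0.026, -0.08, -0.996]]
force: [-0.4, -0.5, -0.1]
finger_gap: 0.7
```

```bash
python3 -c "
from h import *
to(.581,.2168,.028,4.5)"
```

```text
t 26.9 pos [0.5846 0.2173 0.0293] jaw 4.6 yaw 0.1 tilt [-0.082  0.019 -0.996] shift now [-0.03 -0.35  0.16] after yaw [-0.03 -0.35  0.16] F [-0.4 -0.5 -0.1] gap 0.7 q7 -0.04
```

Call:
move_arm(
  moves=[
    [0, -0.2, 0.1, 0, 0.35],
    [0, 0, 0, 0, 0.45],
    [0, 0, 0, 0, 0.55],
    [0, 0, 0, 0, 0.62],
    [0, 0, 0, 0, 0.8],
    [0, 0, 0, 0, 0.8],
    [0, 0, 0, 0, 0.8],
    [0, 0, 0, 0, 0.8],
  ],
  squeeze=40,
)

```text
time_s: 27.7
ee_pos: [0.5829, 0.2173, 0.0296]
eef_rot: [[-0.078, 0.994, -0.081], [0.997, 0.08, 0.02], [0.026, -0.079, -0.997]]
force: [-0.4, -0.1, 1.9]
finger_gap: 0.382
```

```bash
python3 -c "
from h import *
to(.581,.2168,.12,4.5)"
```

```text
t 27.7 pos [0.5829 0.2173 0.0296] jaw 4.6 yaw 0.1 tilt [-0.081  0.02  -0.997] shift now [ 0.2  -0.91 -9.  ] after yaw [ 0.2  -0.91 -9.  ] F [-0.4 -0.1  1.9] gap 0.382 q7 -0.04
```

Call:
move_arm(
  moves=[
    [0, 0, -0.5, 0, 0.8],
    [0, 0, -1.5, 0, 0.8],
    [0, 0, -2, 0, 0.8],
    [0, 0, -2, 0, 0.8],
    [0, 0, -2, 0, 0.8],
    [0, 0, -1, 0, 0.8],
    [0, 0, 0, 0, 0.8],
    [0, 0, 0, 0, 0.8],
  ],
)

```text
time_s: 28.5
ee_pos: [0.5912, 0.2152, 0.1273]
eef_rot: [[-0.078, 0.994, -0.079], [0.997, 0.079, 0.021], [0.027, -0.077, -0.997]]
force: [-0.1, -0.6, -0.7]
finger_gap: 0.385
```

```bash
python3 -c "
from h import *
to(.5387,-.1451,.13,4.5)
im,d=get_image('side');crop(im,270,60,430,200,4.5,'pics/s6.png')"
```

```text
t 28.5 pos [0.5912 0.2152 0.1273] jaw 4.57 yaw 0.07 tilt [-0.079  0.021 -0.997] shift now [-35.5   -8.11  -0.6 ] after yaw [-35.51  -8.06  -0.6 ] F [-0.1 -0.6 -0.7] gap 0.385 q7 -0.08
```

View pics/s6.png

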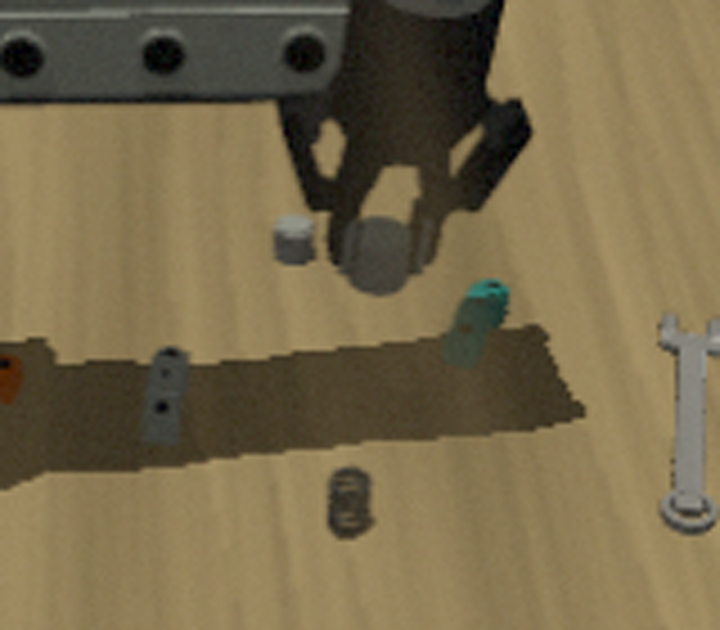

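Call:
move_arm(
  moves=[
    [-1, -0.2, 0, 0, 0.8],
    [-2, -0.5, 0, 0, 0.8],
    [-2, -0.5, 0, 0, 0.8],
    [-2, -0.5, 0, 0, 0.8],
    [-2, -0.5, 0, 0, 0.8],
    [-2, -0.5, 0, 0, 0.8],
    [-2, -0.5, 0, 0, 0.8],
    [-2, -0.5, 0, 0, 0.8],
    [-2, -0.5, 0, 0, 0.8],
    [-2, -0.5, 0, 0, 0.8],
    [-2, -0.5, 0, 0, 0.8],
    [-2, -0.5, 0, 0, 0.8],
    [-2, -0.4, 0, 0, 0.8],
    [-2, -0.4, 0, 0, 0.8],
    [-2, -0.4, 0, 0, 0.8],
    [-2, -0.4, 0, 0, 0.8],
    [-1, -0.2, 0, 0, 0.8],
    [0, 0, 0, 0, 0.8],
    [0, 0, 0, 0, 0.8],
  ],
)

```text
time_s: 30.45
ee_pos: [0.5211, -0.1354, 0.1107]
eef_rot: [[-0.07, 0.991, -0.111], [0.997, 0.072, 0.013], [0.021, -0.11, -0.994]]
force: [-0.0, -0.1, -1.4]
finger_gap: 0.384
```

```bash
python3 -c "
from h import *
to(.5387,-.1451,.036,4.5)"
```

```text
t 30.45 pos [ 0.5211 -0.1354  0.1107] jaw 4.16 yaw -0.34 tilt [-0.111  0.013 -0.994] shift now [-1.25  2.49  7.22] after yaw [-1.26  2.48  7.22] F [-0.  -0.1 -1.4] gap 0.384 q7 0.47
```

Call:
move_arm(
  moves=[
    [-0.6, 1, 0.8, 0, 0.8],
    [-0.6, 1, 1, 0, 0.8],
    [0, 0.8, 1, 0, 0.8],
    [0, 0, 0.5, 0, 0.8],
    [0, 0, 0, 0, 0.8],
    [0, 0, 0, 0, 0.8],
  ],
)

```text
time_s: 31.05
ee_pos: [0.5492, -0.1396, 0.0702]
eef_rot: [[-0.078, 0.991, -0.112], [0.997, 0.08, 0.016], [0.024, -0.11, -0.994]]
force: [0.6, 0.5, -1.3]
finger_gap: 0.383
```

```bash
python3 -c "
from h import *
to(.5387,-.1451,.0375,4.5)"
```

```text
t 31.05 pos [ 0.5492 -0.1396  0.0702] jaw 4.6 yaw 0.1 tilt [-0.112  0.016 -0.994] shift now [-0.55 -0.73  3.36] after yaw [-0.55 -0.73  3.36] F [ 0.6  0.5 -1.3] gap 0.383 q7 0.49
```

Call:
move_arm(
  moves=[
    [-0.3, -0.4, 0.8, 0, 0.8],
    [-0.3, -0.3, 0.8, 0, 0.8],
    [0, 0, 0.8, 0, 0.8],
    [0, 0, 0.3, 0, 0.8],
    [0, 0, 0, 0, 0.8],
    [0, 0, 0, 0, 0.8],
  ],
)

```text
time_s: 31.65
ee_pos: [0.538, -0.1463, 0.0423]
eef_rot: [[-0.077, 0.991, -0.112], [0.997, 0.079, 0.016], [0.024, -0.11, -0.994]]
force: [-0.1, 0.3, -0.7]
finger_gap: 0.385
```

```bash
python3 -c "
from h import *
to(.5387,-.1451,.0375,4.5)
im,d=get_image('side');crop(im,290,200,450,350,4,'pics/s7.png')"
```

```text
t 31.65 pos [ 0.538  -0.1463  0.0423] jaw 4.57 yaw 0.07 tilt [-0.112  0.016 -0.994] shift now [0.1  0.13 0.47] after yaw [0.1  0.13 0.47] F [-0.1  0.3 -0.7] gap 0.385 q7 0.52
```

View pics/s7.png

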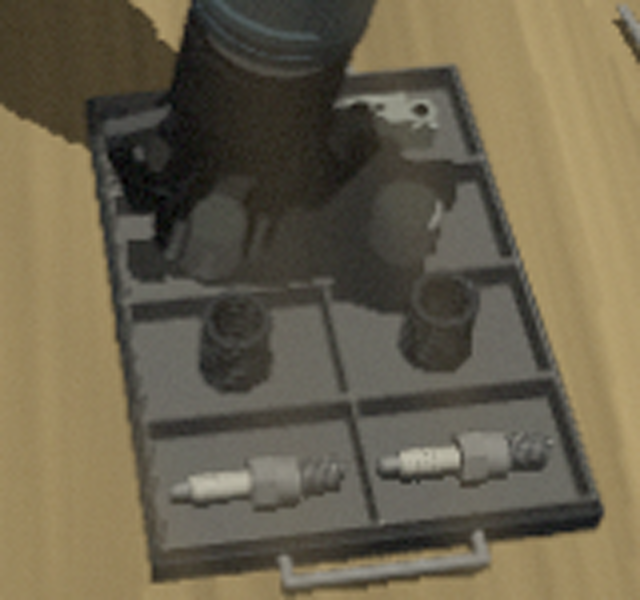

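```bash
python3 -c "
from h import *
im,d=get_image('side');c=np.clip(im[235:285,315:415].astype(float)*3,0,255).astype(np.uint8);cv2.imwrite('pics/s8.png',cv2.resize(c[:,:,::-1],None,fx=8,fy=8,interpolation=cv2.INTER_CUBIC))"
```

```text
(no output)
```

View pics/s8.png

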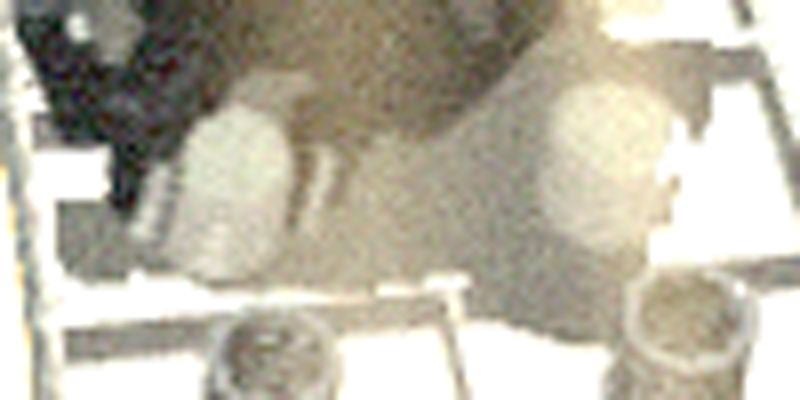

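Call:
move_arm(
  moves=[
    [0, 0.1, 0.3, 0, 0.8],
    [0, 0, 0.2, 0, 0.8],
    [0, 0, 0, 0, 0.8],
    [0, 0, 0, 0, 0.8],
  ],
)

```text
time_s: 32.15
ee_pos: [0.5395, -0.146, 0.0375]
eef_rot: [[-0.078, 0.991, -0.11], [0.997, 0.08, 0.015], [0.024, -0.108, -0.994]]
force: [-0.0, -0.2, -1.0]
finger_gap: 0.383
```

```bash
python3 -c "
from h import *
to(.5387,-.1451,.0375,4.5)"
```

```text
t 32.15 pos [ 0.5395 -0.146   0.0375] jaw 4.61 yaw 0.11 tilt [-0.11   0.015 -0.994] shift now [ 0.09 -0.07  0.01] after yaw [ 0.09 -0.07  0.01] F [-0.  -0.2 -1. ] gap 0.383 q7 0.52
```

Call:
move_arm(
  moves=[
    [0, 0, 0.2, 0, 0.8],
    [0, 0, 0, 0, 0.8],
    [0, 0, 0, 0, 0.8],
  ],
)

```text
time_s: 32.45
ee_pos: [0.5395, -0.146, 0.036]
eef_rot: [[-0.078, 0.991, -0.109], [0.997, 0.08, 0.015], [0.024, -0.108, -0.994]]
force: [-0.5, 0.1, -0.8]
finger_gap: 0.384
```

```bash
python3 -c "
from h import *
to(.5387,-.1451,.0375,4.5)"
```

```text
t 32.45 pos [ 0.5395 -0.146   0.036 ] jaw 4.6 yaw 0.1 tilt [-0.109  0.015 -0.994] shift now [ 0.1  -0.09 -0.14] after yaw [ 0.1  -0.09 -0.14] F [-0.5  0.1 -0.8] gap 0.384 q7 0.52
```

Call:
move_arm(
  moves=[
    [0, 0, 0.1, 0, 0.8],
    [0, 0, 0, 0, 0.6],
    [0, 0, 0, 0, 0.56],
    [0, 0, 0, 0, 0.5],
    [0, 0, 0, 0, 0.45],
    [0, 0, 0, 0, 0.45],
  ],
)

```text
time_s: 33.05
ee_pos: [0.5397, -0.1461, 0.0354]
eef_rot: [[-0.078, 0.991, -0.109], [0.997, 0.08, 0.015], [0.024, -0.107, -0.994]]
force: [-0.7, -0.2, -0.4]
finger_gap: 0.548
```

```bash
python3 -c "
from h import *
to(.5387,-.1451,.0375,4.5)
im,d=get_image('side');c=np.clip(im[235:285,315:415].astype(float)*2.5,0,255).astype(np.uint8);cv2.imwrite('pics/s9.png',cv2.resize(c[:,:,::-1],None,fx=8,fy=8,interpolation=cv2.INTER_CUBIC))"
```

```text
t 33.05 pos [ 0.5397 -0.1461  0.0354] jaw 4.6 yaw 0.1 tilt [-0.109  0.015 -0.994] shift now [ 0.12 -0.11 -0.19] after yaw [ 0.12 -0.11 -0.19] F [-0.7 -0.2 -0.4] gap 0.548 q7 0.52
```

View pics/s9.png

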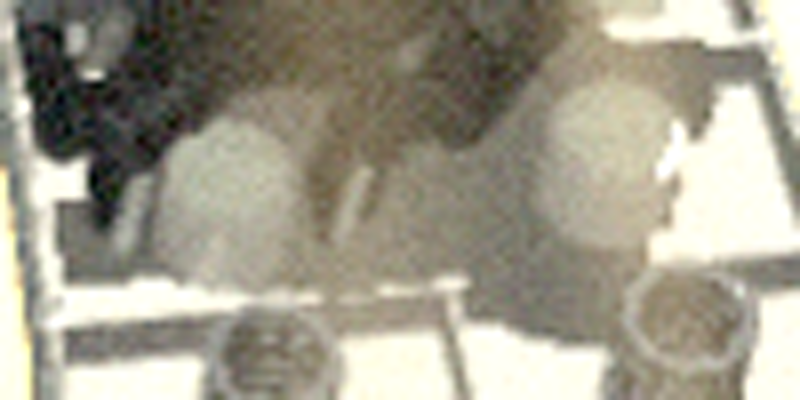

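Call:
move_arm(
  moves=[
    [0, -0.1, -0.8, 0, 0.45],
    [0, -0.1, -1, 0, 0.45],
    [0, -0.2, -2, 0, 0.45],
    [0, -0.2, -2, 0, 0.4],
    [0, -0.2, -2, 0, 0.35],
    [0, -0.2, -2, 0, 0.35],
    [0, 0, 0, 0, 0.35],
    [0, 0, 0, 0, 0.35],
  ],
)

```text
time_s: 33.9
ee_pos: [0.5409, -0.1491, 0.1426]
eef_rot: [[-0.077, 0.991, -0.106], [0.997, 0.079, 0.015], [0.024, -0.105, -0.994]]
force: [0.8, 0.3, -1.9]
finger_gap: 0.649
```

```bash
python3 -c "
from h import *
to(.473,.2205,.13,-8.2);print(manip.read_state()['q'].round(3))
im,d=get_image('side');crop(im,290,200,450,350,4,'pics/s10.png')"
```

```text
t 33.9 pos [ 0.5409 -0.1491  0.1426] jaw 4.55 yaw 12.75 tilt [-0.106  0.015 -0.994] shift now [37.33 -3.68  2.53] after yaw [ 35.6  -11.83   2.53] F [ 0.8  0.3 -1.9] gap 0.649 q7 0.48
[-0.079  0.608  0.365  1.791 -0.251  0.899  0.482]
```

View pics/s10.png

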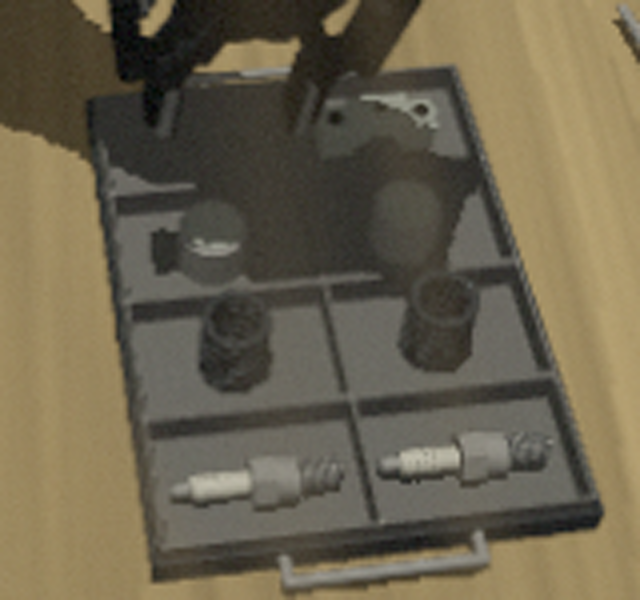

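Call:
move_arm(
  moves=[
    [0, 0, 0, -8, 0.35],
    [0, 0, 0, -8, 0.35],
    [0, 0, 0, -8, 0.35],
    [0, 0, 0, -8, 0.35],
    [0, 0, 0, -8, 0.35],
    [0, 0, 0, -8, 0.35],
    [0, 0, 0, -8, 0.35],
    [0, 0, 0, -8, 0.35],
    [0, 0, 0, -8, 0.35],
    [0, 0, 0, -8, 0.35],
    [0, 0, 0, -6, 0.35],
    [0, 0, 0, 0, 0.35],
  ],
)

```text
time_s: 35.15
ee_pos: [0.5335, -0.1469, 0.1319]
eef_rot: [[-0.99, -0.069, -0.125], [-0.072, 0.997, 0.019], [0.123, 0.028, -0.992]]
force: [-0.6, 1.3, -0.4]
finger_gap: 0.647
```

Call:
move_arm(
  moves=[
    [0, 1.5, 0, 0, 0.35],
    [0, 3, 0, 0, 0.35],
    [0, 3, 0, 0, 0.35],
    [0, 3, 0, 0, 0.35],
    [0, 3, 0, 0, 0.35],
    [0, 3, 0, 0, 0.35],
    [0, 0, 0, 0, 0.35],
  ],
)

```text
time_s: 35.85
ee_pos: [0.5196, 0.0308, 0.134]
eef_rot: [[-0.99, -0.05, -0.13], [-0.054, 0.998, 0.022], [0.129, 0.029, -0.991]]
force: [0.9, 0.2, 0.1]
finger_gap: 0.649
```

```bash
python3 -c "
from h import *
to(.473,.2205,.13,-8.2);print(manip.read_state()['q'].round(3))"
```

```text
t 35.85 pos [0.5196 0.0308 0.134 ] jaw 92.9 yaw -78.9 tilt [-0.13   0.022 -0.991] shift now [ 3.54 19.16  1.43] after yaw [-18.13   7.16   1.43] F [0.9 0.2 0.1] gap 0.649 q7 1.49
[-0.063  0.551 -0.078  1.864  0.002  0.855  1.49 ]
```

Call:
move_arm(
  moves=[
    [0, 0, -5, 0, 0.35],
    [0, 0, -5, 0, 0.35],
    [0, 0, -5, 0, 0.35],
    [0, 0, 0, 0, 0.35],
    [0, 0, 0, 0, 0.35],
  ],
)

```text
time_s: 36.35
ee_pos: [0.5363, 0.0326, 0.2852]
eef_rot: [[-0.989, -0.046, -0.137], [-0.05, 0.999, 0.023], [0.136, 0.029, -0.99]]
force: [-1.0, -0.6, -0.7]
finger_gap: 0.653
```

Call:
move_arm(
  moves=[
    [0, 0, 5, 0, 0.35],
    [0, 0, 5, 0, 0.35],
    [0, 0, 5, 0, 0.35],
    [0, 0, 0, 0, 0.35],
    [0, 0, 0, 0, 0.35],
  ],
)

```text
time_s: 36.85
ee_pos: [0.5145, 0.0371, 0.1328]
eef_rot: [[-0.99, -0.041, -0.137], [-0.044, 0.999, 0.023], [0.136, 0.028, -0.99]]
force: [-0.0, -0.2, -0.3]
finger_gap: 0.649
```

```bash
python3 -c "
from h import *
to(.473,.2205,.13,-8.2);print(manip.read_state()['q'].round(3))"
```

```text
t 36.85 pos [0.5145 0.0371 0.1328] jaw 92.34 yaw -79.46 tilt [-0.137  0.023 -0.99 ] shift now [ 3.26 18.48  1.26] after yaw [-17.57   6.58   1.26] F [-0.  -0.2 -0.3] gap 0.649 q7 1.47
[-7.400e-02  5.500e-01 -7.900e-02  1.871e+00 -1.000e-03  8.550e-01
  1.470e+00]
```

Call:
move_arm(
  moves=[
    [1, 4.5, 0, 0, 0.35],
    [1, 5, 0, 0, 0.35],
    [1, 5, 0, 0, 0.35],
    [0.3, 3, 0, 0, 0.35],
    [0, 0, 0, 0, 0.35],
    [0, 0, 0, 0, 0.35],
  ],
)

```text
time_s: 37.45
ee_pos: [0.4825, 0.2165, 0.1543]
eef_rot: [[-0.992, -0.032, -0.121], [-0.036, 0.999, 0.028], [0.12, 0.032, -0.992]]
force: [0.5, -1.1, -0.2]
finger_gap: 0.652
```

```bash
python3 -c "
from h import *
to(.473,.2205,.13,-8.2);print(manip.read_state()['q'].round(3))"
```

```text
t 37.45 pos [0.4825 0.2165 0.1543] jaw 91.85 yaw -79.95 tilt [-0.121  0.028 -0.992] shift now [0.64 0.35 2.54] after yaw [-0.23  0.69  2.54] F [ 0.5 -1.1 -0.2] gap 0.652 q7 1.15
[-0.364  0.521 -0.125  1.853 -0.024  0.866  1.146]
```

Call:
move_arm(
  moves=[
    [0, -5, 0, 0, 0.35],
    [0, -5, 0, 0, 0.35],
    [0, -5, 0, 0, 0.35],
    [0, 0, 0, 0, 0.35],
    [0, 0, 0, 0, 0.35],
  ],
)

```text
time_s: 37.95
ee_pos: [0.4926, 0.0588, 0.1553]
eef_rot: [[-0.994, -0.025, -0.11], [-0.028, 0.999, 0.029], [0.109, 0.032, -0.994]]
force: [-0.1, 1.3, -0.4]
finger_gap: 0.647
```

Call:
move_arm(
  moves=[
    [0, 5, 0, 0, 0.35],
    [0, 5, 0, 0, 0.35],
    [0, 5, 0, 0, 0.35],
    [0, 0, 0, 0, 0.35],
    [0, 0, 0, 0, 0.35],
  ],
)

```text
time_s: 38.45
ee_pos: [0.4926, 0.2113, 0.1635]
eef_rot: [[-0.995, -0.016, -0.104], [-0.019, 0.999, 0.031], [0.103, 0.033, -0.994]]
force: [-1.0, -1.6, -0.8]
finger_gap: 0.648
```

Call:
move_arm(
  moves=[
    [-5, 0, 0, 0, 0.35],
    [-5, 0, 0, 0, 0.35],
    [0, 0, 0, 0, 0.35],
    [0, 0, 0, 0, 0.35],
  ],
)

```text
time_s: 38.85
ee_pos: [0.592, 0.2112, 0.152]
eef_rot: [[-0.994, -0.017, -0.109], [-0.02, 0.999, 0.028], [0.108, 0.03, -0.994]]
force: [-1.1, 0.4, 0.8]
finger_gap: 0.653
```

Call:
move_arm(
  moves=[
    [5, 0, 0, 0, 0.35],
    [5, 0, 0, 0, 0.35],
    [0, 0, 0, 0, 0.35],
    [0, 0, 0, 0, 0.35],
  ],
)

```text
time_s: 39.25
ee_pos: [0.4859, 0.2052, 0.1616]
eef_rot: [[-0.994, -0.013, -0.113], [-0.016, 1.0, 0.025], [0.112, 0.027, -0.993]]
force: [1.0, -0.2, -0.5]
finger_gap: 0.649
```

Call:
move_arm(
  moves=[
    [0, -5, 0, 0, 0.35],
    [0, -5, 0, 0, 0.35],
    [0, -5, 0, 0, 0.35],
    [0, 0, 0, 0, 0.35],
    [0, 5, 0, 0, 0.35],
    [0, 5, 0, 0, 0.35],
    [0, 5, 0, 0, 0.35],
    [0, 0, 0, 0, 0.35],
    [0, -5, 0, 0, 0.35],
    [0, -5, 0, 0, 0.35],
    [0, -5, 0, 0, 0.35],
    [0, 0, 0, 0, 0.35],
    [0, 5, 0, 0, 0.35],
    [0, 5, 0, 0, 0.35],
    [0, 5, 0, 0, 0.35],
    [0, 0, 0, 0, 0.35],
    [0, 0, 0, 0, 0.35],
  ],
)

```text
time_s: 40.95
ee_pos: [0.5017, 0.2019, 0.1681]
eef_rot: [[-0.996, 0.005, -0.09], [0.002, 1.0, 0.032], [0.09, 0.031, -0.995]]
force: [0.3, -1.0, -0.5]
finger_gap: 0.646
```

```bash
python3 -c "
from h import *
to(.473,.2205,.13,-8.2);print(manip.read_state()['q'].round(3))"
```

```text
t 40.95 pos [0.5017 0.2019 0.1681] jaw 89.73 yaw -82.07 tilt [-0.09   0.032 -0.995] shift now [2.52 1.72 4.11] after yaw [-1.36  2.73  4.11] F [ 0.3 -1.  -0.5] gap 0.646 q7 1.14
[-0.343  0.504 -0.111  1.836 -0.018  0.872  1.138]
```

Call:
move_arm(
  moves=[
    [0, -5, 0, 0, 0.35],
    [0, -5, 0, 0, 0.35],
    [0, -5, 0, 0, 0.35],
    [0, -5, 0, 0, 0.35],
    [0, 0, 0, 0, 0.35],
    [0, 5, 0, 0, 0.35],
    [0, 5, 0, 0, 0.35],
    [0, 5, 0, 0, 0.35],
    [0, 5, 0, 0, 0.35],
    [0, 0, 0, 0, 0.35],
    [0, -5, 0, 0, 0.35],
    [0, -5, 0, 0, 0.35],
    [0, -5, 0, 0, 0.35],
    [0, -5, 0, 0, 0.35],
    [0, 0, 0, 0, 0.35],
    [0, 5, 0, 0, 0.35],
    [0, 5, 0, 0, 0.35],
    [0, 5, 0, 0, 0.35],
    [0, 5, 0, 0, 0.35],
    [0, 0, 0, 0, 0.35],
  ],
)

```text
time_s: 42.95
ee_pos: [0.512, 0.1899, 0.1702]
eef_rot: [[-0.996, 0.041, -0.076], [0.038, 0.999, 0.035], [0.078, 0.032, -0.996]]
force: [-1.1, -1.4, 0.8]
finger_gap: 0.649
```

```bash
python3 -c "
from h import *
to(.473,.2205,.13,-8.2);print(manip.read_state()['q'].round(3))"
```

```text
t 42.95 pos [0.512  0.1899 0.1702] jaw 87.68 yaw -84.12 tilt [-0.076  0.035 -0.996] shift now [3.69 2.77 4.41] after yaw [-2.38  3.95  4.41] F [-1.1 -1.4  0.8] gap 0.649 q7 1.13
[-0.324  0.502 -0.102  1.832 -0.018  0.867  1.129]
```

Call:
move_arm(
  moves=[
    [0, 0, 0, 8, 0.35],
    [0, 0, 0, 8, 0.35],
    [0, 0, 0, 8, 0.35],
    [0, 0, 0, 8, 0.35],
    [0, 0, 0, 8, 0.35],
    [0, 0, 0, 8, 0.35],
    [0, 0, 0, 8, 0.35],
    [0, 0, 0, 8, 0.35],
    [0, 0, 0, 8, 0.35],
    [0, 0, 0, 8, 0.35],
    [0, 0, 0, 8, 0.35],
    [0, 0, 0, 6, 0.35],
    [0, 0, 0, 0, 0.35],
    [0, 0, 0, 0, 0.35],
  ],
)

```text
time_s: 44.35
ee_pos: [0.5116, 0.1879, 0.1712]
eef_rot: [[0.178, 0.981, -0.077], [0.984, -0.175, 0.037], [0.023, -0.083, -0.996]]
force: [-0.1, -0.4, -0.0]
finger_gap: 0.647
```

```bash
python3 -c "
from h import *
to(.473,.2205,.10,-8.2);print(manip.read_state()['q'].round(3))
im,d=get_image('top');np.savez('top9.npz',im=im,d=d);im,d=get_image('side');crop(im,230,90,400,200,4.5,'pics/s11.png')"
```

```text
t 44.35 pos [0.5116 0.1879 0.1712] jaw -10.12 yaw -1.92 tilt [-0.077  0.037 -0.996] shift now [ 2.35 -3.77  7.52] after yaw [ 2.48 -3.69  7.52] F [-0.1 -0.4 -0. ] gap 0.647 q7 -0.35
[-0.634  0.511  0.312  1.853 -0.278  0.878 -0.346]
```

View pics/s11.png

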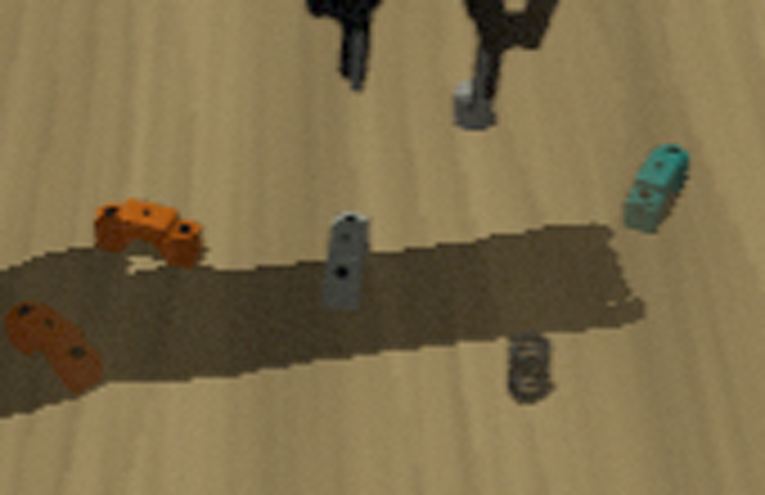

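The silver cap (crop 345,260; orange and turquoise look-alikes beside it) is undisturbed. Approaching it.

Call:
move_arm(
  moves=[
    [0.8, -1.3, 1.5, -1, 0.4],
    [0.8, -1.3, 2, -1, 0.4],
    [0.8, -1, 2, 0, 0.4],
    [0, 0, 1, 0, 0.4],
    [0, 0, 0, 0, 0.4],
    [0, 0, 0, 0, 0.4],
  ],
)

```text
time_s: 45.05
ee_pos: [0.4768, 0.2195, 0.1096]
eef_rot: [[0.137, 0.988, -0.073], [0.99, -0.134, 0.04], [0.029, -0.078, -0.997]]
force: [0.7, 0.0, -0.1]
finger_gap: 0.595
```

```bash
python3 -c "
from h import *
to(.474,.2205,.03,-8.2)"
```

```text
t 45.05 pos [0.4768 0.2195 0.1096] jaw -7.75 yaw 0.45 tilt [-0.073  0.04  -0.997] shift now [-0.17  0.33  7.95] after yaw [-0.17  0.33  7.95] F [ 0.7  0.  -0.1] gap 0.595 q7 -0.34
```

Call:
move_arm(
  moves=[
    [0, 0.1, 1.5, 0, 0.4],
    [0, 0.1, 1.5, 0, 0.4],
    [-0.1, 0, 1.5, 0, 0.4],
    [0, 0, 1.3, 0, 0.4],
    [0, 0, 0.6, 0, 0.4],
    [0, 0, 0, 0, 0.4],
    [0, 0, 0, 0, 0.4],
  ],
)

```text
time_s: 45.75
ee_pos: [0.4773, 0.2191, 0.0412]
eef_rot: [[0.14, 0.988, -0.069], [0.99, -0.138, 0.04], [0.03, -0.074, -0.997]]
force: [0.4, -1.2, -0.7]
finger_gap: 0.599
```

```bash
python3 -c "
from h import *
to(.474,.2205,.028,-8.2)"
```

```text
t 45.75 pos [0.4773 0.2191 0.0412] jaw -7.93 yaw 0.27 tilt [-0.069  0.04  -0.997] shift now [ 0.06 -0.24  1.35] after yaw [ 0.05 -0.24  1.35] F [ 0.4 -1.2 -0.7] gap 0.599 q7 -0.3
```

Call:
move_arm(
  moves=[
    [0.1, -0.2, 0.7, 0, 0.4],
    [0, 0, 0.6, 0, 0.4],
    [0, 0, 0, 0, 0.4],
    [0, 0, 0, 0, 0.4],
  ],
)

```text
time_s: 46.15
ee_pos: [0.4752, 0.2217, 0.0284]
eef_rot: [[0.14, 0.988, -0.067], [0.99, -0.137, 0.041], [0.032, -0.072, -0.997]]
force: [-0.1, 0.3, -1.0]
finger_gap: 0.597
```

```bash
python3 -c "
from h import *
to(.474,.2205,.028,-8.2)"
```

```text
t 46.15 pos [0.4752 0.2217 0.0284] jaw -7.9 yaw 0.3 tilt [-0.067  0.041 -0.997] shift now [-0.13 -0.1   0.05] after yaw [-0.13 -0.1   0.05] F [-0.1  0.3 -1. ] gap 0.597 q7 -0.29
```

Call:
move_arm(
  moves=[
    [0, 0, 0, 0, 0.5],
    [0, 0, 0, 0, 0.6],
    [0, 0, 0, 0, 0.7],
    [0, 0, 0, 0, 0.75],
    [0, 0, 0, 0, 0.9],
    [0, 0, 0, 0, 0.95],
    [0, 0, 0, 0, 0.95],
    [0, 0, 0, 0, 0.95],
  ],
  squeeze=40,
)

```text
time_s: 46.95
ee_pos: [0.4756, 0.2218, 0.0292]
eef_rot: [[0.14, 0.988, -0.066], [0.99, -0.137, 0.042], [0.032, -0.072, -0.997]]
force: [0.1, -1.1, 0.3]
finger_gap: 0.226
```

```bash
python3 -c "
from h import *
to(.474,.2205,.028,-8.2)"
```

```text
t 46.95 pos [0.4756 0.2218 0.0292] jaw -7.9 yaw 0.3 tilt [-0.066  0.042 -0.997] shift now [-0.16 -0.14  0.12] after yaw [-0.16 -0.13  0.12] F [ 0.1 -1.1  0.3] gap 0.226 q7 -0.29
```

Call:
move_arm(
  moves=[
    [0, 0, -0.6, 0, 0.95],
    [0, 0, -1.5, 0, 0.95],
    [0, 0, -2.5, 0, 0.95],
    [0, 0, -2.5, -4, 0.95],
    [0, 0, -2, -8, 0.95],
    [0, 0, -1, -8, 0.95],
    [0, 0, 0, -8, 0.95],
    [0, 0, 0, -8, 0.95],
    [0, 0, 0, -8, 0.95],
    [0, 0, 0, -8, 0.95],
    [0, 0, 0, -8, 0.95],
    [0, 0, 0, -8, 0.95],
    [0, 0, 0, -8, 0.95],
    [0, 0, 0, -8, 0.95],
    [0, 0, 0, -8, 0.95],
    [0, 0, 0, -8, 0.95],
    [0, 0, 0, -6, 0.95],
    [0, 0, 0, 0, 0.95],
    [0, 0, 0, 0, 0.95],
  ],
)

```text
time_s: 48.85
ee_pos: [0.4882, 0.2117, 0.1545]
eef_rot: [[-0.978, -0.205, -0.047], [-0.207, 0.978, 0.037], [0.038, 0.046, -0.998]]
force: [0.6, -0.5, -1.4]
finger_gap: 0.222
```

```bash
python3 -c "
from h import *
to(.5339,-.0793,.13,94.5)
im,d=get_image('side');crop(im,230,50,400,200,4,'pics/s12.png')"
```

```text
t 48.85 pos [0.4882 0.2117 0.1545] jaw 101.83 yaw 7.33 tilt [-0.047  0.037 -0.998] shift now [  1.45 -29.5    1.16] after yaw [ -2.33 -29.44   1.16] F [ 0.6 -0.5 -1.4] gap 0.222 q7 1.25
```

View pics/s12.png

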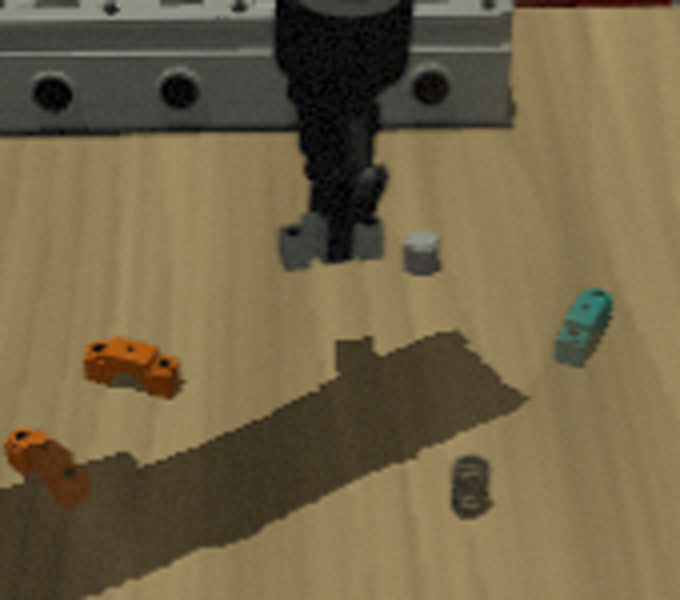

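Call:
move_arm(
  moves=[
    [0, -3, 0, 2.4, 0.95],
    [0, -4.5, 0, 2.4, 0.95],
    [-0.4, -4.8, 0, 2.4, 0.95],
    [-0.4, -4.8, 0, 0, 0.95],
    [-0.4, -4.5, 0, 0, 0.95],
    [-0.4, -4, 0, 0, 0.95],
    [-0.4, -2.5, 0, 0, 0.95],
    [0, 0, 0, 0, 0.95],
    [0, 0, 0, 0, 0.95],
    [0, 0, 0, 0, 0.95],
  ],
)

```text
time_s: 49.9
ee_pos: [0.5411, -0.0738, 0.144]
eef_rot: [[-0.997, -0.06, -0.042], [-0.062, 0.997, 0.035], [0.04, 0.038, -0.998]]
force: [0.1, -0.2, -0.8]
finger_gap: 0.229
```

```bash
python3 -c "
from h import *
to(.5339,-.0793,.036,94.5)"
```

```text
t 49.9 pos [ 0.5411 -0.0738  0.144 ] jaw 93.45 yaw -1.05 tilt [-0.042  0.035 -0.998] shift now [ 0.32 -0.91 10.79] after yaw [ 0.34 -0.91 10.79] F [ 0.1 -0.2 -0.8] gap 0.229 q7 1.67
```

Call:
move_arm(
  moves=[
    [0.1, -0.4, 1.2, -1, 0.95],
    [0.1, -0.4, 1.8, 0, 0.95],
    [0, 0, 1.8, 0, 0.95],
    [0, 0, 1.2, 0, 0.95],
    [0, 0, 0.6, 0, 0.95],
    [0, 0, 0, 0, 0.95],
    [0, 0, 0, 0, 0.95],
  ],
)

```text
time_s: 50.6
ee_pos: [0.5361, -0.0727, 0.0735]
eef_rot: [[-0.995, -0.091, -0.043], [-0.093, 0.995, 0.038], [0.039, 0.042, -0.998]]
force: [0.6, 1.0, -0.8]
finger_gap: 0.222
```

```bash
python3 -c "
from h import *
to(.5339,-.0798,.036,94.5)"
```

```text
t 50.6 pos [ 0.5361 -0.0727  0.0735] jaw 95.22 yaw 0.72 tilt [-0.043  0.038 -0.998] shift now [ 0.14 -0.84  3.73] after yaw [ 0.13 -0.84  3.73] F [ 0.6  1.  -0.8] gap 0.222 q7 1.69
```

Call:
move_arm(
  moves=[
    [0.1, -0.5, 0.6, 0.7, 0.95],
    [0, -0.5, 0.7, 0, 0.95],
    [0, 0, 0.6, 0, 0.95],
    [0, 0, 0, 0, 0.95],
    [0, 0, 0, 0, 0.95],
  ],
)

```text
time_s: 51.1
ee_pos: [0.5364, -0.0837, 0.0539]
eef_rot: [[-0.996, -0.077, -0.04], [-0.078, 0.996, 0.037], [0.037, 0.04, -0.999]]
force: [0.0, 0.0, -0.5]
finger_gap: 0.222
```

```bash
python3 -c "
from h import *
to(.5339,-.0798,.036,94.5)
im,d=get_image('side');crop(im,290,200,450,350,4,'pics/s13.png')"
```

```text
t 51.1 pos [ 0.5364 -0.0837  0.0539] jaw 94.42 yaw -0.08 tilt [-0.04   0.037 -0.999] shift now [0.15 0.33 1.81] after yaw [0.15 0.33 1.81] F [ 0.   0.  -0.5] gap 0.222 q7 1.69
```

View pics/s13.png

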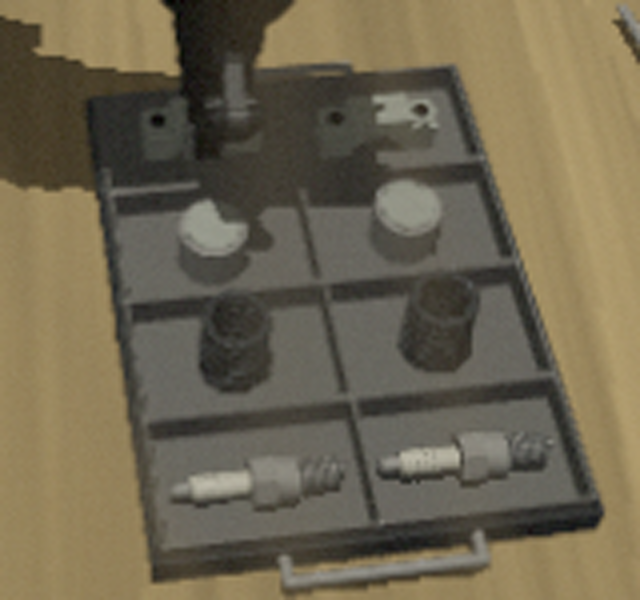

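The cap is held level above its near cell (crop 200,130), while the tappet, spring and plug stand or lie properly. I correct 3 mm in y and lower.

Call:
move_arm(
  moves=[
    [0, 0.2, 0.5, 0, 0.95],
    [0.1, 0.1, 0.5, 0, 0.95],
    [0, 0, 0.4, 0, 0.95],
    [0, 0, 0, 0, 0.95],
    [0, 0, 0, 0, 0.95],
  ],
  squeeze=30,
)

```text
time_s: 51.65
ee_pos: [0.5345, -0.0792, 0.0391]
eef_rot: [[-0.996, -0.078, -0.04], [-0.08, 0.996, 0.037], [0.037, 0.04, -0.999]]
force: [0.3, 0.0, -0.0]
finger_gap: 0.226
```

```bash
python3 -c "
from h import *
to(.5339,-.0798,.035,94.5)"
```

```text
t 51.65 pos [ 0.5345 -0.0792  0.0391] jaw 94.48 yaw -0.02 tilt [-0.04   0.037 -0.999] shift now [ 0.05 -0.07  0.41] after yaw [ 0.05 -0.07  0.41] F [ 0.3  0.  -0. ] gap 0.226 q7 1.69
```

Call:
move_arm(
  moves=[
    [0, 0, 0.3, 0, 0.95],
    [0, 0, 0, 0, 0.95],
    [0, 0, 0.1, 0, 0.95],
    [0, 0, 0, 0, 0.95],
    [0, 0, 0, 0, 0.76],
    [0, 0, 0, 0, 0.72],
    [0, 0, 0, 0, 0.68],
    [0, 0, 0, 0, 0.66],
  ],
)

```text
time_s: 52.45
ee_pos: [0.5351, -0.0792, 0.0354]
eef_rot: [[-0.996, -0.078, -0.038], [-0.079, 0.996, 0.037], [0.035, 0.04, -0.999]]
force: [0.7, 0.2, -0.0]
finger_gap: 0.343
```

```bash
python3 -c "
from h import *
to(.5339,-.0798,.035,94.5)"
```

```text
t 52.45 pos [ 0.5351 -0.0792  0.0354] jaw 94.47 yaw -0.03 tilt [-0.038  0.037 -0.999] shift now [ 0.12 -0.05  0.04] after yaw [ 0.12 -0.05  0.04] F [ 0.7  0.2 -0. ] gap 0.343 q7 1.69
```

Call:
move_arm(
  moves=[
    [0, 0, -0.5, 0, 0.66],
    [0, 0.1, -1.2, 0, 0.66],
    [0, 0.1, -2, 0, 0.66],
    [0, 0.1, -3, 0, 0.66],
    [0, 0, -4, 0, 0.6],
    [0, 0, -4, 0, 0.6],
    [-1, 4, -2, 0, 0.6],
    [0, 5, 0, 0, 0.6],
    [0, 5, 0, 0, 0.6],
    [0, 5, 0, 0, 0.6],
    [0, 5, 0, 0, 0.6],
    [0, 4, 0, 0, 0.6],
    [0, 0, 0, 0, 0.6],
    [0, 0, 0, 0, 0.6],
  ],
)

```text
time_s: 53.85
ee_pos: [0.5317, 0.2046, 0.2346]
eef_rot: [[-0.997, -0.073, -0.024], [-0.074, 0.996, 0.04], [0.021, 0.042, -0.999]]
force: [0.8, -0.7, 0.5]
finger_gap: 0.397
```

```bash
python3 - <<'E'
from h import *
a=np.radians(4.4);o=np.array([.5906,-.1742]);ex=np.array([np.cos(a),np.sin(a)]);ey=np.array([-ex[1],ex[0]])
for n in('top','side'):
    im,d=get_image(n);np.savez(n+'F.npz',im=im,d=d)
    C=cloud(n,d);h=C[...,2];u=(C[...,:2]-o)@ex*1000;v=(C[...,:2]-o)@ey*1000
    for nm,vc,z0 in(("cap",99,.026),("tappet",33,.028),("spring",-33,.045),("plug",-99,.012)):
        m=(u<-6)&(u>-94)&(abs(v-vc)<28)&(h>z0)&(h<.07)
        P=C[m];print(n,nm,m.sum(),"bin x",u[m].min().round(1),u[m].max().round(1),"y",(v[m].min()-vc).round(1),(v[m].max()-vc).round(1),"z max",P[:,2].max().round(4),"p90",np.percentile(P[:,2],90).round(4) if len(P) else 0)
    for nm,c in(("smallspring",(.571,.121)),("smalltap",(.557,.368))):
        m=(np.hypot(C[...,0]-c[0],C[...,1]-c[1])<.03)&(h>.008)&(h<.06);P=C[m];print(n,nm,m.sum(),P.min(0).round(3),P.max(0).round(3))
crop(np.load('sideF.npz')['im'],290,200,450,350,4,'pics/f1.png');crop(np.load('topF.npz')['im'],150,110,490,240,2.3,'pics/f2.png')
E
```

```text
top cap 200 bin x -80.3 -18.7 y -10.1 8.9 z max 0.0376 p90 0.0344
top tappet 199 bin x -67.7 -34.2 y -17.8 16.3 z max 0.0397 p90 0.037
top spring 99 bin x -66.6 -34.7 y -15.4 17.5 z max 0.054 p90 0.0525
top plug 215 bin x -90.5 -10.4 y -28.0 10.8 z max 0.0297 p90 0.0262
top smallspring 88 [0.559 0.109 0.009] [0.581 0.132 0.036]Traceback (most recent call last):
  File "<stdin>", line 10, in <module>
    return umr_minimum(a, axis, None, out, keepdims, initial, where)
ValueError: zero-size array to reduction operation minimum which has no identity
```

The small tappet is hidden from the top camera by the arm; moving the arm clear and looking again.

Call:
move_arm(
  moves=[
    [0, -4, 0, 0, 0.6],
    [0, -5, 0, 0, 0.6],
    [0, -5, 0, 0, 0.6],
    [0, -2, -3, 0, 0.6],
    [0, 0, -3, 0, 0.6],
    [0, 0, 0, 0, 0.6],
    [0, 0, 0, 0, 0.6],
  ],
)

```text
time_s: 54.6
ee_pos: [0.5436, 0.0262, 0.2906]
eef_rot: [[-0.998, -0.059, -0.024], [-0.06, 0.997, 0.039], [0.022, 0.04, -0.999]]
force: [-0.1, 0.8, -0.0]
finger_gap: 0.404
```

```bash
python3 - <<'E'
from h import *
a=np.radians(4.4);o=np.array([.5906,-.1742]);ex=np.array([np.cos(a),np.sin(a)]);ey=np.array([-ex[1],ex[0]])
for n in('top','side'):
    im,d=get_image(n);np.savez(n+'F.npz',im=im,d=d)
    C=cloud(n,d);h=C[...,2];u=(C[...,:2]-o)@ex*1000;v=(C[...,:2]-o)@ey*1000
    for nm,vc,z0 in(("cap",99,.026),("tappet",33,.028),("spring",-33,.045),("plug",-99,.012)):
        m=(u<-6)&(u>-94)&(abs(v-vc)<24)&(h>z0)&(h<.07)
        P=C[m]
        if len(P):print(n,nm,m.sum(),"bin x",u[m].min().round(1),u[m].max().round(1),"y",(v[m].min()-vc).round(1),(v[m].max()-vc).round(1),"z max",P[:,2].max().round(4),"p90",np.percentile(P[:,2],90).round(4))
    for nm,c in(("smallspring",(.571,.121)),("smalltap",(.557,.368))):
        m=(np.hypot(C[...,0]-c[0],C[...,1]-c[1])<.03)&(h>.008)&(h<.06);P=C[m]
        if len(P):print(n,nm,m.sum(),P.min(0).round(3),P.max(0).round(3))
crop(np.load('sideF.npz')['im'],230,90,450,350,2.3,'pics/f1.png');crop(np.load('topF.npz')['im'],150,110,490,240,2.3,'pics/f2.png')
E
```

```text
top plug 172 bin x -81.4 -10.8 y -10.0 10.1 z max 0.0299 p90 0.0266
top smallspring 87 [0.559 0.109 0.009] [0.581 0.132 0.035]
top smalltap 116 [0.544 0.356 0.009] [0.568 0.382 0.026]
side cap 220 bin x -78.8 -17.5 y -11.7 10.2 z max 0.0371 p90 0.0348
side tappet 216 bin x -67.2 -33.6 y -18.5 16.8 z max 0.0384 p90 0.0368
side spring 120 bin x -65.7 -34.9 y -17.0 17.5 z max 0.0547 p90 0.0523
side plug 350 bin x -91.5 -8.7 y -11.3 10.2 z max 0.0301 p90 0.0271
side smallspring 97 [0.56  0.108 0.008] [0.583 0.133 0.036]
side smalltap 72 [0.546 0.354 0.009] [0.569 0.381 0.026]
```

View pics/f1.png

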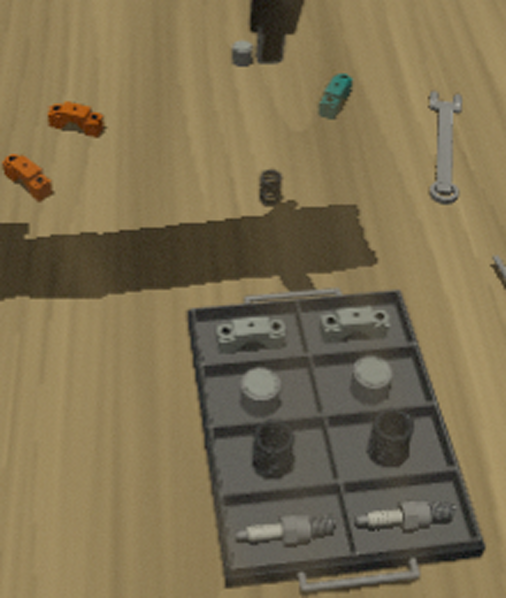

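View pics/f2.png

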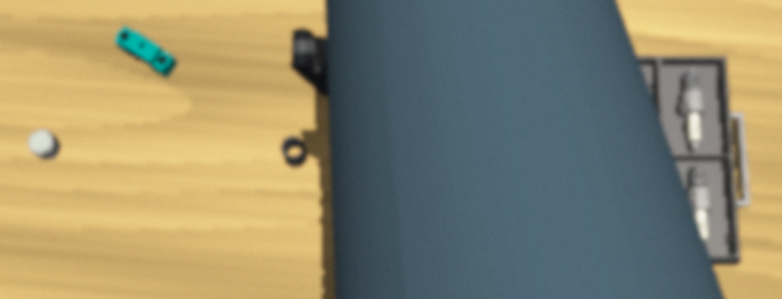

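All four parts sit in front of their twins at the right heights (tops about 34, 37, 52 and 27 mm above the bench), and the odd parts have not moved. Handing in.

```bash
python3 -c "
from h import *
print(job.sign_off())"
```

```text
the job is handed in; nothing more can be done
None
```

All four parts of cylinder two's set are in the near row, each in the cell in front of its twin. The plug's thread points away from the robot, the spring and tappet stand, and the cap is on its feet along the tray. I handed the job in at about 55 s of the 101 s allowed.

**Last checks:**
- The depth images put each part within about 2 mm of its cell's centre line, resting on the floor. Tops were about 34 (cap), 37 (tappet), 52 (spring) and 27 mm (plug) above the bench.
- Both smaller parts measured in the same place as at the start, to within about 2 mm.
- The gripper was clear of everything at hand-in.

**What went less than cleanly:**
- **Tool tilt:** fast sideways moves let the tool tilt, up to about 0.14 rad, and single-axis rows could not correct it. The tappet was let go with the tool tilted about 0.11 rad, and it settled flat over 1–2 mm. The tilt was reduced before the cap was set down.
- **Touch-down:** the wrist force showed no clear contact, so I judged when each part was down from tool height and pictures.
- **Top camera:** in the last picture the arm hid most of the tray. The final positions of the tappet, spring and cap come from the side camera, though an earlier top view agreed with it.

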